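Pry up a tooling bed and slip its levelling shim in

TASK

The heavy hinged tooling bed sits low at the front: lever its edge up with the pry bar over the fulcrum stand and park the bar's tail under the keeper hook, easing it up there so that the bed never drops. Slide the shim nose first under the solid part of the edge until it meets the hidden stop rail, and press it there lightly for a moment without ramming it. Then unhook the bar, let the bed down gently until it rests level on the shim, and draw the bar out and lay it flat on the bench clear of the stand; keep the robot itself off the bed and leave the other things alone.

Things in the scene. Friction and masses are not known exactly. Their poses are not given: they have to be found in the camera images.
- frame: Fixed frame carrying the bed. Origin on the bench (z 0) under the middle of the bed's front edge; x points horizontally in under the bed, away from the stand; y to the left looking along x; z up. Hinge brackets at x +172 mm. Hidden under the bed a stiff stop rail lies on the bench (1 to 7 mm high, full width along y); its face is somewhere 39 to 55 mm in from the edge, to be found by feel.
- bed (a joint): Hinge angle of the bed in rad: 0 = level (underside 14 mm over the bench), positive = front edge up; starts at -0.035 (edge 8 mm over the bench), falls when not held. The bed is a steel plate about 3 kg, 180 deep (x), 220 wide (y -110 to +110 in the frame), 44 mm thick, hinged along y at frame x +172, z 30 mm. Clamps on its rear half reach 125 mm over the bench.
- notch (a point): Middle of the pry notch's mouth on the bench below the front edge, in the frame at x 0, y -47 mm. The notch is open to the front, y -94 to 0 mm, 100 mm deep; its ceiling is 25 mm above the bed's underside (33 mm over the bench at the edge at the start). The bar's blade goes in here and lifts the ceiling.
- shim_spot (a point): Point on the bench below the front edge, in the frame at x 0, y +57 mm: middle of the edge's solid part (y 0 to +110 mm), the only part where a shim can bear. The shim goes in here along the frame's +x.
- stand: Fixed grey fulcrum stand in front of the notch. Origin on the bench below the fulcrum ridge, axes parallel to the frame's; the bed's front edge is about 45 mm ahead in +x. The rounded ridge (along y) tops out at 32 mm between two cheeks 30 mm apart and 50 mm high, which keep the bar in place. A 6 mm high base strip leads back to the keeper hook.
- keeper (a point): Point under the keeper hook's arm, in the stand at x -185, y -37, z 32 mm (arm's underside). The arm is 16 mm long in x, 12 thick, reaches from a post (face y -57) in to y -20 mm and is open towards +y. A bar pressed down in line (y 0) passes beside it; the tail, at y -30 to -45 under the arm and let up slowly, is held. Let go suddenly it jumps.
- bar: Dark steel pry bar 280 mm long, 0.35 kg, on the bench; balances about 22 mm from the origin towards the tip. Origin on the underside below the middle of the black rubber grip (60 long, 20 wide, 24 mm high); x to the tip, z up. Shaft 14 x 14 mm from the tail end at x -80 to +142, then a flat blade 18 wide, 6 mm thick to x +200. The whole underside is one flat face (z 0).
- bar_tip (a point): Middle of the blade's end, in the bar at x +200, z +3 mm. In use the shaft's underside rests on the ridge at about x +125. The bar enters the notch over the ridge sloping 0.2 to 0.3 rad tip down, meets the ceiling at about 0.11 tip down, its tail passes under the hook's arm at 0.10 tip up and rests against it at 0.075 tip up, bed then at about +0.03. Pressing takes 8 to 15 N.
- shim: Aluminium shim, 0.25 kg: flat plate 92 long, 34 wide, 14 mm thick with an upright tab (12 thick, 34 wide along y, top 60 mm over the bench) at its outer end to grip from above. Origin on the underside below the tab; x to the nose; the plate runs from x -6 to +86 mm. It slides on the bench; at home the tab stays 25 to 41 mm outside the edge.
- shim_nose (a point): Middle of the shim's nose at its underside, in the shim at x +86 mm.
- bin: Blue open bin, 100 x 140 x 80 mm, bystander, origin under its centre.
- jar: Small jar, 52 mm across, 75 mm high, bystander, origin under its centre.
- pin_board: Plywood board 140 x 160 mm with black pins, 51 mm high, bystander, origin under its centre.
There are look-alikes about, which are no part of the job. What is meant by the shim is not green, and is the larger of those in its own colour.

How it is judged (in metres and radians):
On the way, in this order (a step that is already met when the one before it is completed fails the run):
1. the bed is raised above level by the bar bearing on the stand, shim not yet under it (value of joint bed above 0.02 rad and contact force between bar and stand above 1 N and x of shim_nose in the frame of frame below 0 m), for 0.2 s.
2. with the bed held up by the parked bar, not held by the robot, the shim is pressed against the hidden stop rail with 1 N or more for 0.1 s (value of joint bed above 0.01 rad and contact force between bar and stand above 1 N and contact force between the fingers and bar below 0.1 N and x of shim_nose in the frame of frame above 0.034 m and contact force between shim and frame above 1 N), for 0.1 s.
At the end, for the whole second after the job is handed in: The bed rests on the shim, level within 0.012 rad (2 mm at the edge), the shim's nose at least 34 mm in under the edge; the bar is out from under the bed, its tip at least 10 mm in front of the edge, lying flat on the bench off the stand; bar and shim are still (value of joint bed between -0.012 and 0.012 rad and contact force between shim and bed above 2 N and x of shim_nose in the frame of frame above 0.034 m and x of bar_tip in the frame of frame below -0.01 m and height (world z) of bar below 0.015 m and angle between bar's own z axis and vertical below 0.1 rad and contact force between bar and stand below 0.1 N and linear speed of each of bar, shim below 0.02 m/s); the robot touches nothing.
It fails at once if the bed drops: its angle falls faster than 0.8 rad/s (velocity of joint bed below -0.8 rad/s).
It fails at once if the shim is rammed: while the bed is up, more than 30 N between it and the stop rail, bed or frame (value of joint bed above 0.01 rad and contact force between shim and frame above 30 N).
It fails at once if the robot itself touches the bed (more than 2 N) (contact force between the arm and bed above 2 N).
It fails at once if a bystander is moved by more than 30 mm (distance of any of bin, jar, pin_board from where it was at the start of the episode above 0.03 m).
It also fails if it takes over 72 s, if anything falls off the work surface, if the arm or the gripper's body presses on something with over 40 N, if the wrist force passes 120 N, or if a joint passes its speed limit or range.

ROBOT

A 7-joint arm with a two-finger parallel gripper is mounted at the origin on the work surface. World frame = base frame: x ahead of the robot, y to its left, z up, the work surface at z = 0. Lengths are in mm, angles in rad, forces in N, time in s.
With the tool pointing down it reaches from about 425 to 875 mm from the base axis. Payload 9.9 kg.
Tool frame: the origin (TCP) lies at the very end of the fingers, on their centre line; the grasp point (between the pads) lies 19 mm behind it; z points along the fingers, x is the direction in which the jaws open and shut, and the axes are right-handed (so a half turn about z gives the same grasp; the last joint's range is limited). The gripper opens to 85 mm and grips with 20 to 120 N. Pads are 22 mm wide; open, the fingers measure 114 mm over their backs; the gripper's body (76 mm by 85 mm) begins 54 mm behind the grasp point. The pads swing forward as they close: fully open they stand 13 mm farther back than shut.
Start: joints at [1.064, 0.576, 0.025, 1.437, -0.015, 1.129, -0.057], TCP at [276.968, -615.563, 231.289] pointing down, gripper open.
Joint ranges: [-2.76, 2.76], [-0.34, 2.15], [-1.52, 1.57], [0.19, 2.46], [-1.09, 4.23], [0.17, 1.99], [-2.82, 2.82]. Speed limits (rad/s): [2.22, 2.22, 3.01, 3.01, 3.14, 3.14, 3.14].

INTERFACE

Orientations are given as a unit quaternion [w, x, y, z].
In Python, from station import manip gives the robot as it stands.
- The arm moves only by the shell command python3 -m inch 'ROWS' [FORCE]. ROWS is JSON, one flat list of numbers, 5 for each row, row after row: the opening, from 0 (shut) to 1 (fully open), then the shift along the world's x, y, z in mm, then the turn about the world's z in degrees. A call has 1 to 5 rows; each row is the pose to reach, as a shift and turn from the pose commanded when the call began; what a row does not reach only later rows make up. A row lasts 1/8 s, in which the tool goes at most 62.5 mm and 10.7 degrees, less where a joint would pass 70% of its speed; a pose out of reach is approached as far as the arm can. A call with a gripper value outside its range is refused whole. The fingers move at their own pace and stop on an object; FORCE is the grip in N (left out, the last holds). Time passes only in rows, so rows that repeat a pose let the fingers close. It gives the time, the measured TCP pose, the force and the opening at its end, in the units of the state.
- manip.get_state(): the state, without advancing time (a new reading comes with each control period).
- manip.get_image(name): name is "side" or "top"; returns a dict with "image" (420x560x3 uint8, red, green, blue), "intrinsics" (3x3 intrinsics, pixels), "eye" and "attitude" of the camera in the world. Camera axes: x right, y up, looking along -z (the intrinsics and any distortion apply to the point x, -y, -z); pixel columns grow to the right and rows downward; lengths in mm; the calibration is good to about 2 mm. A picture is of the moment at which its call begins. There is no depth.
- manip.close_job(): hands the job in, once; it reports no verdict.
The state is a dict: "time": time; "joint_positions": joint angles; "dq": joint speeds; "effort": joint torques, N m; "eef_pos": TCP position; "orientation": TCP orientation; "force": force on the tool from outside, world axes, zero at the start; "wrist_torque": the same for the moment, N m; "gripper_width": opening from 0.0 (shut) to 1.0 (fully open).
Only numpy, scipy, OpenCV 4.12 (cv2) and the standard library are available. Lean on these libraries where they do the work, as an engineer would, in place of code of your own. Each camera call takes 0.05 s, during which the arm holds its last target.

## Working session

There is one attempt and no reset: what is moved stays moved. The work goes in short steps, Python scripts to look and compute and a shell command to move; the robot and the scene stay as the last step left them, time stands still between calls to the robot, and variables do not carry over. Pictures are saved under pics/ and viewed, and the job is handed in when it is done.

```bash
ls; mkdir -p pics
python3 - <<'E'
from station import manip
import cv2
s=manip.get_state()
print({k:(v if not hasattr(v,'round') else v) for k,v in s.items()})
for n in ("side","top"):
    d=manip.get_image(n)
    print(n,d['intrinsics'],d['eye'],d['attitude'],[k for k in d])
    cv2.imwrite(f'pics/{n}0.png',d['image'][...,::-1])
E
```

```text
pics
{'time': 0.0, 'joint_positions': array([ 1.06421823,  0.57651854,  0.02487057,  1.43793617, -0.01501281,
        1.12899147, -0.05647409]), 'dq': array([-0.00111385,  0.00054533, -0.00175539,  0.00165012, -0.00026132,
       -0.00116723, -0.00013162]), 'effort': array([ 1.68656566e-04, -7.65756297e+01,  2.25066952e+00, -2.85964519e+01,
        1.54773047e-02,  1.26054473e-02,  3.10431165e-05]), 'eef_pos': array([ 276.7528014 , -615.14676897,  230.44243574]), 'orientation': array([-4.14602716e-04,  8.39739144e-01, -5.42989386e-01, -7.23953024e-04]), 'force': array([-0.31985755, -0.72823667, -0.89715478]), 'wrist_torque': array([-0.02291798, -0.02808101, -0.04492901]), 'gripper_width': 1.0021925864936316}
side [[421.65347228   0.         277.09875463]
 [  0.         421.65347228 209.46958469]
 [  0.           0.           1.        ]] [-184.70676952  588.41247809  772.45367098] [-0.34224765 -0.16397451  0.3885705   0.83963794] ['image', 'intrinsics', 'eye', 'attitude']
top [[421.05706431   0.         276.88082924]
 [  0.         421.05706431 204.20639095]
 [  0.           0.           1.        ]] [ 208.74609082   -9.52800143 1212.69251403] [ 0.72281095  0.07498791 -0.06894901 -0.68349629] ['image', 'intrinsics', 'eye', 'attitude']
```

View pics/side0.png

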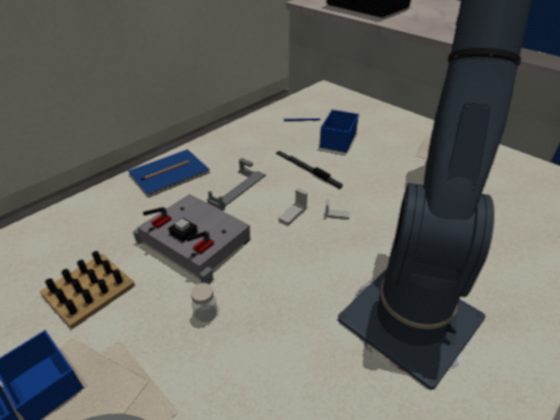

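View pics/top0.png

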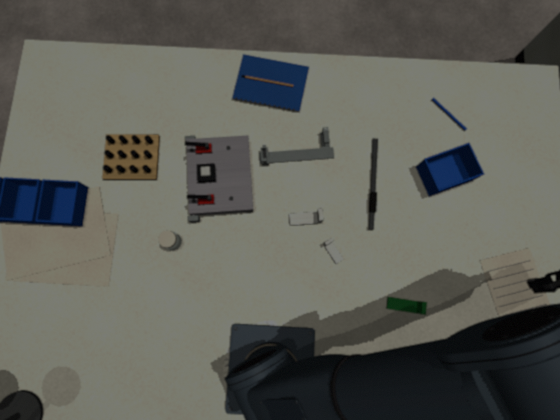

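The top view shows the bed near (220,175) with its front edge facing right, and the stand/hook around (265–330,150). The bar is upright at column 373, rows 140–228. The larger aluminium shim is at (305,217) with its tab on the right, and a smaller look-alike is at (333,250). The side view agrees. Next I'll zoom in.

```bash
cat > h.py <<'E'
import numpy as np, cv2
from station import manip
from scipy.spatial.transform import Rotation as R
def cam(n):
    d=manip.get_image(n); d['R']=R.from_quat(np.roll(d['attitude'],-1)).as_matrix(); return d
def ray(d,u,v):
    K=d['intrinsics']; c=np.array([(u-K[0,2])/K[0,0],-(v-K[1,2])/K[1,1],-1.]); return d['R']@c
def onz(d,u,v,z):
    r=ray(d,u,v); e=np.array(d['eye']); return e+r*(z-e[2])/r[2]
def proj(d,p):
    c=d['R'].T@(np.array(p)-d['eye']); K=d['intrinsics']
    return K[0,0]*c[0]/-c[2]+K[0,2], K[1,1]*-c[1]/-c[2]+K[1,2]
def crop(d,u0,v0,u1,v1,s,fn):
    im=d['image'][v0:v1,u0:u1,::-1]; im=cv2.resize(im,None,fx=s,fy=s,interpolation=cv2.INTER_CUBIC)
    for u in range((u0+9)//10*10,u1,10): cv2.putText(im,str(u),((u-u0)*s,8),0,.3,(0,0,255)); cv2.line(im,((u-u0)*s,8),((u-u0)*s,13),(0,0,255))
    for v in range((v0+9)//10*10,v1,10): cv2.putText(im,str(v),(0,(v-v0)*s+3),0,.3,(0,0,255)); cv2.line(im,(20,(v-v0)*s),(25,(v-v0)*s),(0,0,255))
    cv2.imwrite(fn,im)
E
python3 - <<'E'
from h import *
t=cam('top'); s=cam('side')
crop(t,180,120,390,270,3,'pics/t1.png')
crop(s,190,140,360,260,4,'pics/s1.png')
E
```

```text
(no output)
```

View pics/t1.png

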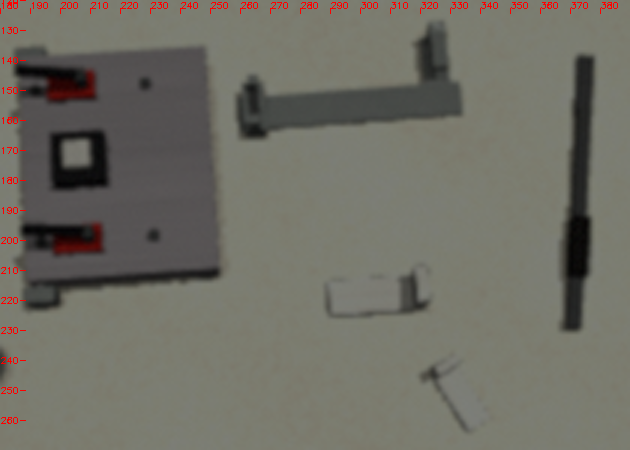

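View pics/s1.png

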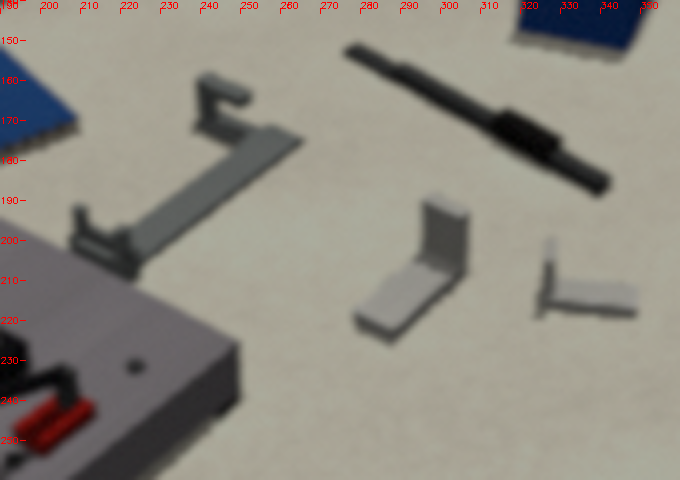

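Run:
```python
from h import *
t=cam('top'); s=cam('side')
np.set_printoptions(precision=1,suppress=True)
im=t['image'].astype(int); hsv=cv2.cvtColor(t['image'],cv2.COLOR_RGB2HSV)
# bg segmentation
L=t['image'].max(2).astype(int)
for nm,(u0,v0,u1,v1),th in (('bar',(355,130,390,235),75),('stand',(255,122,340,170),115)):
    m=(L[v0:v1,u0:u1]<th).astype(np.uint8)
    cs,_=cv2.findContours(m,cv2.RETR_EXTERNAL,cv2.CHAIN_APPROX_NONE); c=max(cs,key=cv2.contourArea)
    r=cv2.minAreaRect(c); print(nm,np.median(L[v0:v1,u0:u1]),cv2.contourArea(c),[ (x+u0,y+v0) for x,y in cv2.boxPoints(r)])
print(L[120:130:3,200:380:20], L[175:190:3,180:260:5], L[217,300:330],L[203,360:390])
P=lambda d,u,v,z:print((u,v,z),onz(d,u,v,z))
print('bed edge top');P(t,247.5,136,52);P(t,251.8,210.5,52)
P(s,249,226,52)
print('strip');P(t,334,157.5,6);P(t,333,147.5,6);P(t,269,152,6);P(t,269,163,6)
print('cheeks top');P(t,261,146,50);P(t,266,146,50);P(t,259.5,165,50);P(t,266.5,165,50)
print('side strip end');P(s,264,175,6);P(s,256.5,171.5,6)
print('bar');P(t,374.5,139,6);P(t,370.5,229.5,14);P(t,372.5,203,24)
P(s,341,186,7);P(s,277,152,3)
print('shim top14');P(t,289,213.5,14);P(t,290.5,225,14);P(t,321,212,60);P(t,322,220,60)
P(s,278.5,217,14);P(s,288,222,14);P(s,295.5,190,60);P(s,307,194,60)
```

```text
bar 125.0 501.5 [(np.float32(367.38202), np.float32(228.98877)), (np.float32(369.0208), np.float32(138.85492)), (np.float32(377.19995), np.float32(139.00363)), (np.float32(375.56113), np.float32(229.13748))]
stand 124.0 1177.5 [(np.float32(254.32431), np.float32(137.94595)), (np.float32(329.72974), np.float32(125.37838)), (np.float32(335.13513), np.float32(157.8108)), (np.float32(259.72974), np.float32(170.37839))]
[[123 124 123 124 124 124 124 124 124]
 [123 125 125 124 123 124 124 125 123]
 [123 124 126 125 125 125 124 124 124]
 [124 125 125 125 124 125 123 125 124]] [[125 121  86  82  37  75  36  37  86  86  86  86  86  85  85 125]
 [125 122  85  83  13  14  12  36  86  86  86  87  86  87  87 125]
 [126 121  85  85   6  12  13  35  87  88  87  89  87  88  86 126]
 [124 123  86  87  83  85  86  88  88  89  88  88  87  87  87 125]
 [125 121  86  87  88  89  88  88  87  86  85  85  85  86  85 123]] [123 123 123 123 123 123 122 122 122 122 122 123 118  98  77  73  70  55
  59 100 123 126 124 120 121 125 125 124 124 124] [125 126 125 125 125 122 103  83  56  27   9  10  10  11  11  24 
[... 391 characters left out ...]
50) [619.3  48.5  50. ]
(259.5, 165, 50) [561.   63.6  50. ]
(266.5, 165, 50) [562.1  43.5  50. ]
side strip end
(264, 175, 6) [ 606.2 -145.     6. ]
(256.5, 171.5, 6) [ 637.  -141.8    6. ]
bar
(374.5, 139, 6) [ 675.2 -275.3    6. ]
(370.5, 229.5, 14) [ 397.2 -264.6   14. ]
(372.5, 203, 24) [ 473.  -267.4   24. ]
(341, 186, 7) [ 397.  -265.1    7. ]
(277, 152, 3) [ 673.7 -271.2    3. ]
shim top14
(289, 213.5, 14) [430.8 -28.8  14. ]
(290.5, 225, 14) [397.4 -34.8  14. ]
(321, 212, 60) [ 431.4 -116.8   60. ]
(322, 220, 60) [ 409.  -120.3   60. ]
(278.5, 217, 14) [427.4 -27.5  14. ]
(288, 222, 14) [394.6 -30.7  14. ]
(295.5, 190, 60) [ 436.  -104.1   60. ]
(307, 194, 60) [ 401.2 -112.8   60. ]
```

```bash
python3 -m inch '[1,60,115,-40,-9, 1,120,230,-80,-18, 1,184,349,-131,-26, 1,184,349,-131,-26, 1,184,349,-131,-26]' 20
python3 - <<'E'
from h import *
np.set_printoptions(precision=1,suppress=True)
s=manip.get_state();print(s['eef_pos'],s['force'],s['orientation'])
t=cam('top');d=cam('side')
crop(t,330,130,420,240,5,'pics/t2.png');crop(d,260,100,380,220,5,'pics/s2.png')
# stand / bed line precise: boundary of bed via edge crossing
L=t['image'].astype(float).mean(2)
def cross(p,q,n=60,thr=None):
    p=np.array(p,float);q=np.array(q,float);f=np.linspace(0,1,n)
    v=[cv2.getRectSubPix(L.astype(np.float32),(1,1),tuple(map(float,p+(q-p)*x)))[0,0] for x in f]
    v=np.array(v);th=(v[0]+v[-1])/2; i=np.where((v[:-1]-th)*(v[1:]-th)<=0)[0][0]
    return p+(q-p)*(f[i]+(th-v[i])/(v[i+1]-v[i])/(n-1))
pts=np.array([onz(t,*cross((240,v),(262,v-1.)),52)[:2] for v in range(142,206,4)])
vx,vy,x0,y0=cv2.fitLine(pts.astype(np.float32),cv2.DIST_HUBER,0,.01,.01).ravel()
print('edge',pts[0],pts[-1],np.degrees(np.arctan2(vy,vx)),np.abs((pts-[x0,y0])@[-vy,vx]).max())
top=onz(t,*cross((240,145),(239.3,130)),52);bot=onz(t,*cross((240,200),(241,222)),52);print('ends',top,bot)
for z,rng,a,b in((6,range(275,318,6),(0,152),(0,172)),):
    pts=np.array([onz(t,*cross((u,153),(u+1,172)),z)[:2] for u in rng]);vx,vy,x0,y0=cv2.fitLine(pts.astype(np.float32),cv2.DIST_HUBER,0,.01,.01).ravel();print('strip near side',pts[0],pts[-1],np.degrees(np.arctan2(vy,vx)))
E
```

```text
time: 0.92
eef_pos: [416.1, -351.2, 133.4]
orientation: [0.0, -0.696, 0.718, -0.0]
force: [1.2, -0.7, -1.2]
gripper_width: 0.998
[ 416.1 -351.2  133.4] [ 1.2 -0.7 -1.2] [ 0.  -0.7  0.7 -0. ]
edge [629.3  98.8] [452.8  74.1] 5.5358944 27.69587553799083
ends [647.  127.4  52. ] [413.5 106.9  52. ]
strip near side [585.   19.2] [ 601.2 -105.3] -82.527985
```

```bash
python3 -m inch '[1,0,0,0,0, 1,0,0,0,0]'
```

```text
time: 1.27
eef_pos: [414.7, -354.4, 134.2]
orientation: [-0.0, -0.695, 0.719, -0.001]
force: [-0.1, -0.6, 0.1]
gripper_width: 1.0
```

View pics/t2.png

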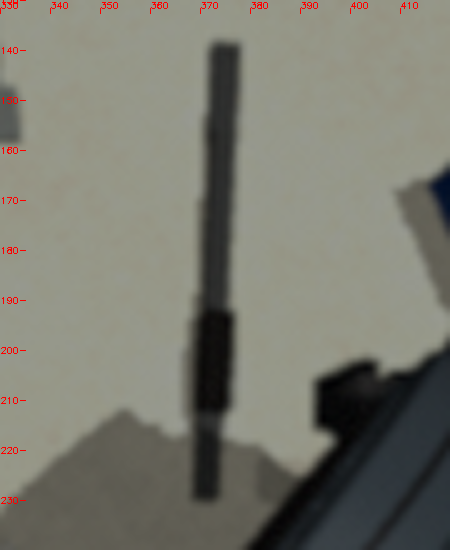

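View pics/s2.png

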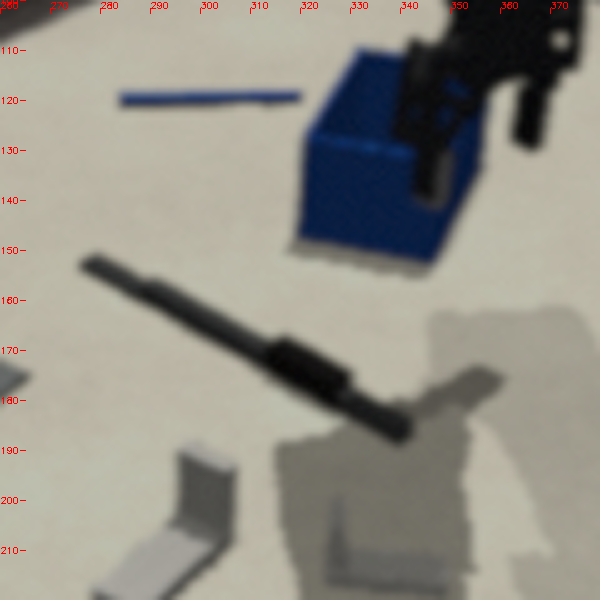

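```bash
python3 -m inch '[1,23,44,-20,0, 1,46,88,-50,0, 1,46,88,-90,0, 1,46,88,-115,0, 1,46,88,-115,0]'
python3 - <<'E'
from h import *
d=cam('side');crop(d,260,100,380,220,5,'pics/s3.png')
E
```

```text
time: 1.9
eef_pos: [460.0, -265.8, 17.6]
orientation: [-0.001, -0.695, 0.719, 0.001]
force: [0.4, -0.9, -0.2]
gripper_width: 1.0
```

View pics/s3.png

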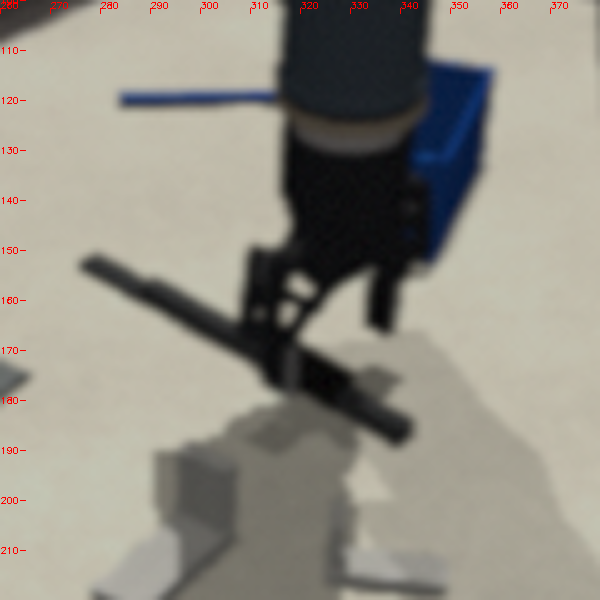

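The fingers straddle the rubber grip at (318,170). Closing lightly.

```bash
python3 -m inch '[1,0,0,-14,0, 1,0,0,-14,0, 0.1,0,0,-14,0, 0.1,0,0,-14,0, 0.1,0,0,-14,0]' 20;python3 -m inch '[0.1,0,0,0,0, 0.1,0,0,0,0, 0.1,0,0,0,0, 0.1,0,0,0,0]' 20; python3 -m inch '[0.1,0,0,10,0, 0.1,0,0,20,0, 0.1,0,0,30,0, 0.1,0,0,40,0, 0.1,0,0,40,0]' 20
python3 - <<'E'
from h import *
d=cam('side');crop(d,260,100,380,220,5,'pics/s4.png')
E
```

```text
time: 2.58
eef_pos: [461.4, -264.9, 5.0]
orientation: [0.0, -0.696, 0.718, -0.0]
force: [-0.1, -0.3, -0.1]
gripper_width: 0.378
time: 3.08
eef_pos: [461.5, -265.4, 5.1]
orientation: [0.0, -0.696, 0.718, -0.001]
force: [-0.8, -2.8, 4.6]
gripper_width: 0.23
time: 3.7
eef_pos: [461.7, -265.1, 45.7]
orientation: [0.0, -0.696, 0.718, -0.001]
force: [0.1, 0.2, -3.5]
gripper_width: 0.23
```

View pics/s4.png

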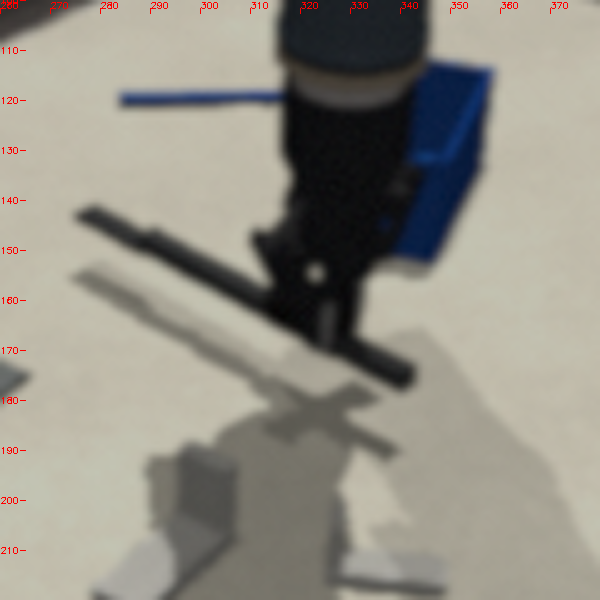

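```bash
cat >> h.py <<'E'
def ony(d,u,v,p0,n):
    r=ray(d,u,v);e=np.array(d['eye']);n=np.array(n,float);return e+r*(n@(np.array(p0)-e))/(n@r)
E
python3 - <<'E'
from h import *
d=cam('side')
for p in((278,142),(341,176.5),(290,148)): print(ony(d,*p,(461.5,-265.2,0),(.035,1,0)))
E
```

```text
[ 669.76481049 -272.48926837   43.04468386]
[ 399.26090672 -263.02163174   42.04331116]
[ 613.33673976 -270.51428589   44.9777713 ]
```

```bash
python3 -m inch '[0.1,0,0,-15,0, 0.1,0,0,-28,0, 0.2,0,0,-28,0, 0.22,0,0,-28,0, 0.22,0,0,-28,0]' 20; python3 -m inch '[0.225,0,0,0,0, 0.225,0,0,0,0]' 20;python3 -m inch '[0.23,0,0,0,0, 0.23,0,0,0,0]' 20
python3 - <<'E'
from h import *
d=cam('side');crop(d,260,100,380,220,5,'pics/s5.png')
for p in((278,142),(341,176.5),(290,148)): print(ony(d,*p,(461.5,-265.2,0),(.035,1,0)))
E
```

```text
time: 4.42
eef_pos: [461.4, -265.0, 16.9]
orientation: [0.0, -0.696, 0.718, -0.0]
force: [0.2, 0.3, -2.8]
gripper_width: 0.231
time: 4.68
eef_pos: [461.4, -264.9, 17.0]
orientation: [0.0, -0.696, 0.718, -0.0]
force: [-0.3, -0.5, -3.5]
gripper_width: 0.235
time: 4.92
eef_pos: [461.3, -264.9, 16.8]
orientation: [0.0, -0.696, 0.718, -0.0]
force: [0.5, 0.2, -4.0]
gripper_width: 0.224
[ 669.76481049 -272.48926837   43.04468386]
[ 399.26090672 -263.02163174   42.04331116]
[ 613.33673976 -270.51428589   44.9777713 ]
```

View pics/s5.png

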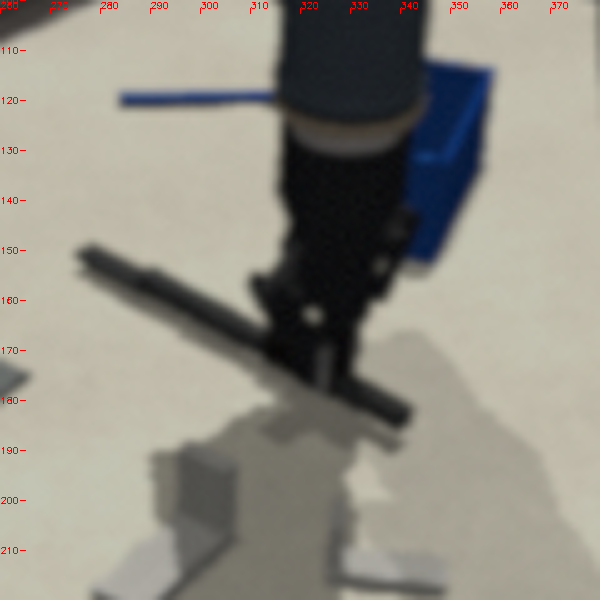

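```bash
python3 -m inch '[0.235,0,0,0,0, 0.235,0,0,0,0, 0.235,0,0,0,0]' 20;python3 -m inch '[0.24,0,0,0,0, 0.24,0,0,0,0, 0.24,0,0,0,0]' 20
python3 - <<'E'
from h import *
d=cam('side');crop(d,260,100,380,220,5,'pics/s6.png')
E
```

```text
time: 5.35
eef_pos: [461.5, -265.0, 16.9]
orientation: [0.0, -0.696, 0.718, -0.0]
force: [-0.8, -0.0, -0.7]
gripper_width: 0.236
time: 5.72
eef_pos: [461.3, -264.9, 16.7]
orientation: [0.0, -0.696, 0.718, -0.0]
force: [0.6, -1.2, -0.1]
gripper_width: 0.24
```

View pics/s6.png

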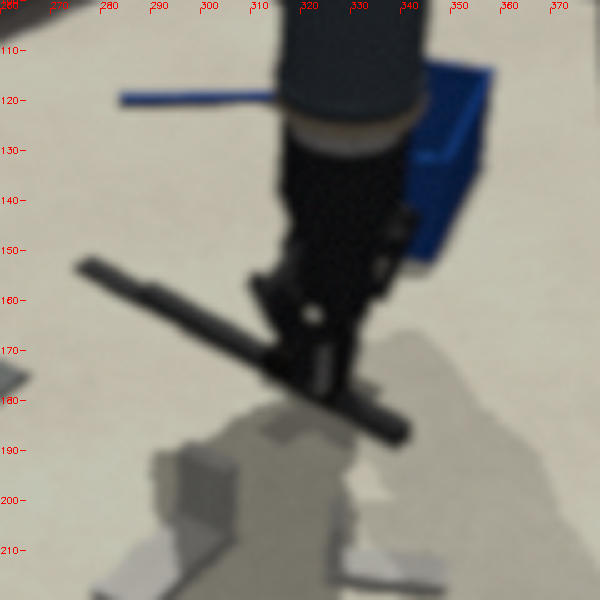

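```bash
python3 -m inch '[0.45,0,0,0,0, 0.45,0,0,0,0, 0.45,-27,1,-13,0, 0.45,-53,2,-13,0, 0.45,-53,2,-13,0]' 20;python3 -m inch '[0.1,0,0,0,0, 0.1,0,0,0,0, 0.1,0,0,0,0, 0.1,0,0,0,0]' 20; python3 -m inch '[0.1,0,0,6,0, 0.1,0,0,12,0, 0.1,0,0,20,0, 0.1,0,0,20,0]' 20
python3 - <<'E'
from h import *
d=cam('side');crop(d,260,100,380,220,5,'pics/s7.png')
E
```

```text
time: 6.4
eef_pos: [406.0, -262.8, 3.6]
orientation: [-0.001, -0.695, 0.719, 0.001]
force: [1.2, 0.3, 0.5]
gripper_width: 0.448
time: 6.9
eef_pos: [409.5, -263.1, 4.0]
orientation: [0.0, -0.696, 0.718, -0.001]
force: [3.5, -0.5, 3.9]
gripper_width: 0.151
time: 7.4
eef_pos: [408.3, -263.0, 24.4]
orientation: [0.0, -0.696, 0.718, -0.0]
force: [-0.8, -0.3, -2.7]
gripper_width: 0.156
```

View pics/s7.png

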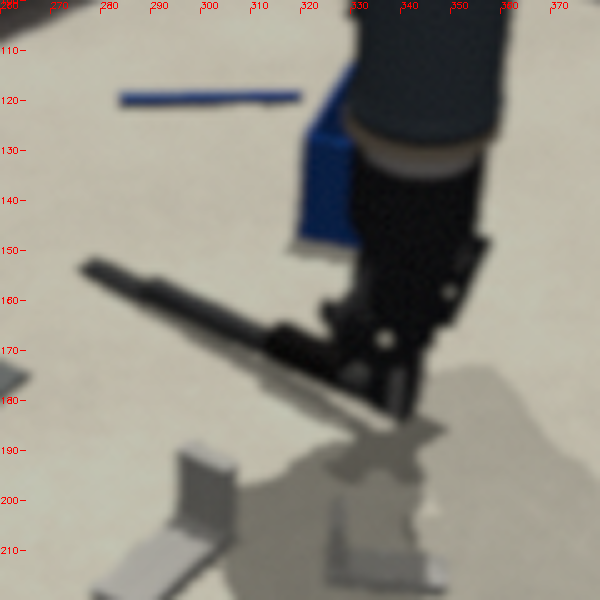

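```bash
python3 -m inch '[0.1,2,0,12,0, 0.1,4,0,24,0, 0.1,6,0,36,0, 0.1,8,0,48,0, 0.1,8,0,48,0]' 20; python3 -m inch '[0.1,0,0,0,0, 0.1,0,0,0,0, 0.1,0,0,0,0]' 120;python3 -m inch '[0.1,0,0,20,0, 0.1,0,0,40,0, 0.1,0,0,60,0, 0.1,0,0,60,0]' 120
python3 - <<'E'
from h import *
d=cam('side');crop(d,260,80,380,200,5,'pics/s8.png')
E
```

```text
time: 8.07
eef_pos: [417.0, -263.1, 72.8]
orientation: [0.0, -0.696, 0.718, -0.001]
force: [0.9, 0.2, -3.5]
gripper_width: 0.154
time: 8.45
eef_pos: [416.2, -262.9, 71.4]
orientation: [-0.0, -0.696, 0.718, 0.0]
force: [0.7, -1.4, -1.7]
gripper_width: 0.122
time: 8.95
eef_pos: [416.5, -263.1, 132.4]
orientation: [0.0, -0.696, 0.718, -0.001]
force: [1.1, 0.5, -3.2]
gripper_width: 0.119
```

View pics/s8.png

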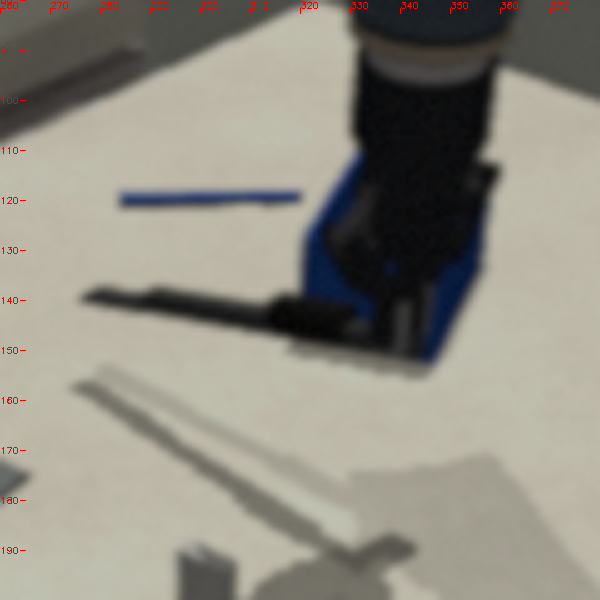

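Run:
```python
from h import *
d=cam('side')
for p in((276.5,139),(290,138.5),(318,146.5)): print(ony(d,*p,(416.5,-263,0),(.035,1,0)))
t=cam('top');crop(t,330,120,420,240,5,'pics/t8.png')
```

```text
[ 676.23251014 -272.09063785   51.96777179]
[ 613.24918258 -269.88622139   80.49511934]
[ 494.77589395 -265.73965629  103.20419804]
```

View pics/t8.png

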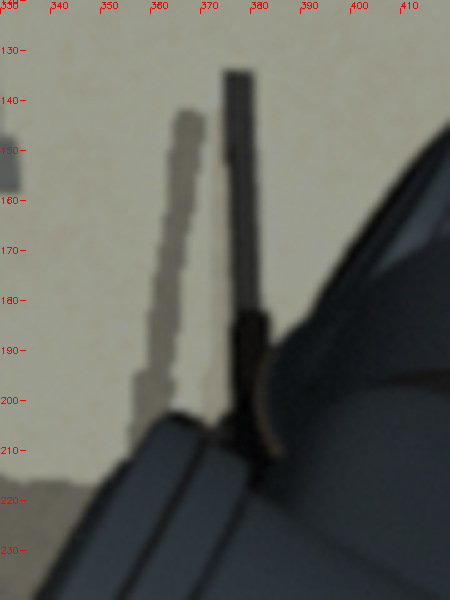

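```bash
cat >> h.py <<'E'
O=np.array([536.2,90.0,0]);YAW=np.radians(97.4)
def F(x,y,z):
    c,s=np.cos(YAW),np.sin(YAW); return O+np.array([c*x-s*y,s*x+c*y,z])
def S(x,y,z): return F(-45+x,-47+y,z)
def overlay(d,pts,u0,v0,u1,v1,s,fn):
    crop(d,u0,v0,u1,v1,s,fn); im=cv2.imread(fn)
    for p in pts:
        u,v=proj(d,p); cv2.circle(im,(int((u+.5-u0)*s),int((v+.5-v0)*s)),2,(0,255,0),-1)
    cv2.imwrite(fn,im)
E
python3 - <<'E'
from h import *
t=cam('top');d=cam('side')
pts=[F(-1,-110,52),F(-1,110,52),F(0,110,8),F(0,-110,8),S(0,15,50),S(0,-15,50),S(0,0,32),S(-193,-20,44),S(-177,-20,44),S(-193,-57,44),S(-177,-57,44),S(-193,-20,32),S(-177,-20,32)]
overlay(t,pts,230,115,345,220,6,'pics/ot.png');overlay(d,pts,190,140,300,260,6,'pics/os.png')
print(S(0,0,0),F(0,57,0))
E
```

```text
[588.60434648  51.42819073   0.        ] [479.67474374  82.658651     0.        ]
```

View pics/ot.png

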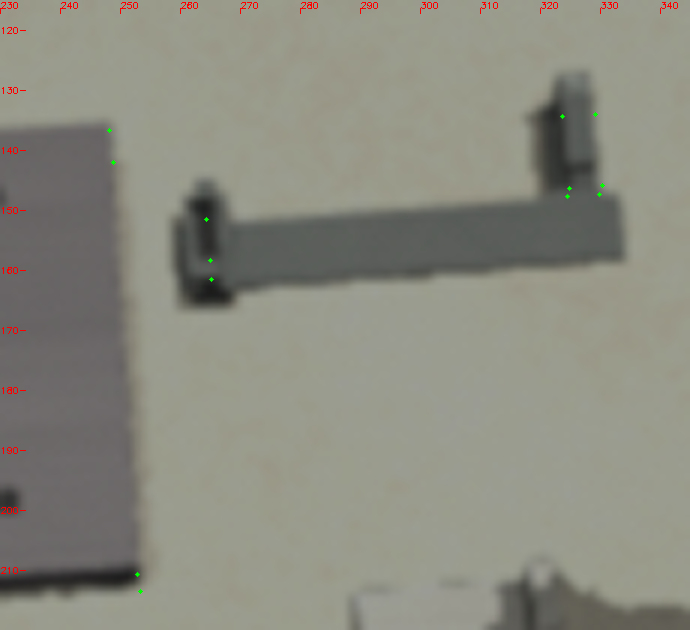

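View pics/os.png

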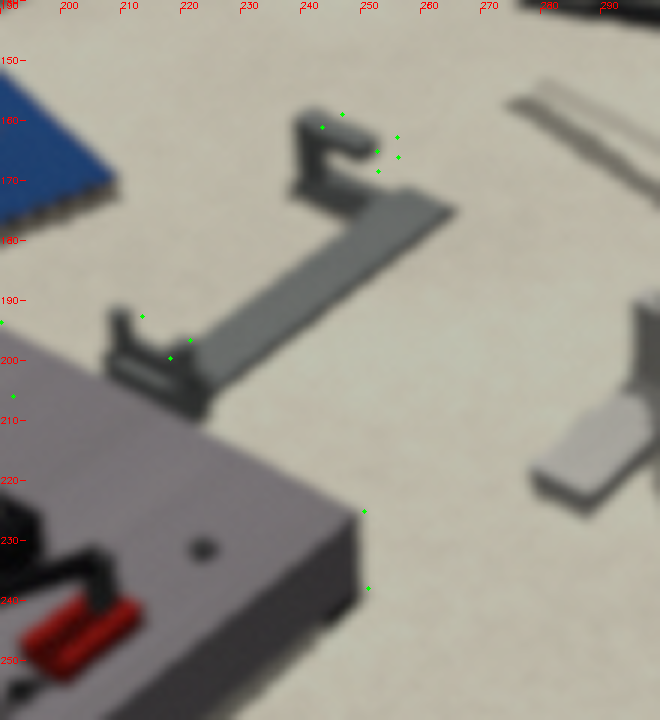

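Run:
```python
from h import *
t=cam('top');d=cam('side')
print('arm end',onz(t,322.7,143.3,44),onz(t,328.2,143,44), onz(d,251.5,163.5,44),onz(d,250,166,38))
print('hook far',onz(t,320.5,127,44),onz(t,328,126.5,44))
print(S(-193,-20,44),S(-177,-20,44))
print('cheek outer', onz(t,263.5,145,50),onz(t,263,165.7,50))
print('bar tip',onz(t,376.5,134.5,52), 'grip tipend',onz(t,379,182.5,103),proj(t,S(0,0,32)))
for z in (48,52,56): print(onz(d,276.5,139,z))
```

```text
arm end [ 638.86888328 -116.06625353   44.        ] [ 640.67666184 -132.07229959   44.        ] [ 638.67527457 -124.31443115   44.        ] [ 638.68652177 -117.634768     38.        ]
hook far [ 689.03249707 -107.87278122   44.        ] [ 691.81038025 -129.87192937   44.        ]
[ 633.29531987 -137.38843168   44.        ] [ 631.23459032 -121.52169308   44.        ]
cheek outer [621.98693548  55.94407807  50.        ] [559.44293377  53.46213564  50.        ]
bar tip [ 671.53585988 -270.83812188   52.        ] grip tipend [ 513.45132221 -267.28491894  103.        ] (np.float64(264.533554393247), np.float64(157.98589765589014))
[ 680.9737696  -276.82949533   48.        ]
[ 676.19399928 -272.05214651   52.        ]
[ 671.41422896 -267.27479768   56.        ]
```

```bash
python3 -m inch '[0.1,0,0,20,8, 0.1,10,5,35,18, 0.1,30,15,35,28, 0.1,50,22,35,38, 0.1,80,32,35,48]' 120;python3 -m inch '[0.1,25,10,0,10, 0.1,50,20,0,20, 0.1,75,30,0,30, 0.1,100,40,0,40, 0.1,126,51,0,51]' 120;python3 -m inch '[0.1,0,0,0,0, 0.1,0,0,0,0, 0.1,0,0,0,0]' 120
python3 - <<'E'
from h import *
t=cam('top');d=cam('side')
crop(t,230,115,400,220,4,'pics/t9.png');crop(d,190,90,340,220,4,'pics/s9.png')
E
```

```text
time: 9.93
eef_pos: [496.1, -231.1, 166.4]
orientation: [0.0, 0.929, -0.371, -0.0]
force: [0.6, 0.2, -2.6]
gripper_width: 0.124
time: 10.55
eef_pos: [622.8, -179.8, 166.0]
orientation: [-0.0, 0.998, 0.064, -0.0]
force: [-0.8, 0.9, -3.8]
gripper_width: 0.126
time: 10.92
eef_pos: [621.4, -180.7, 166.6]
orientation: [0.0, 0.998, 0.06, -0.0]
force: [-0.9, -0.3, -3.9]
gripper_width: 0.127
```

View pics/t9.png

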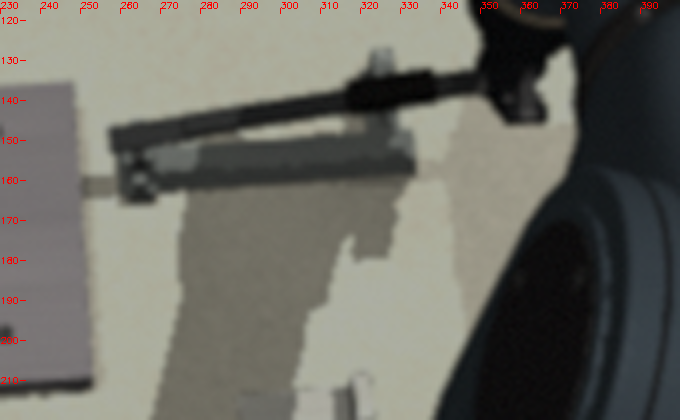

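View pics/s9.png

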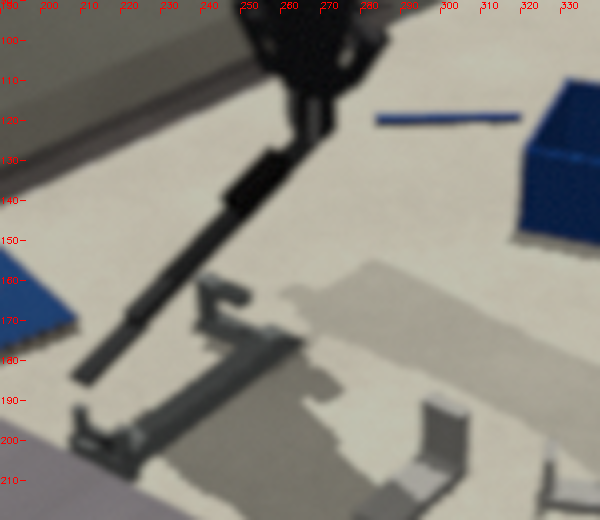

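```bash
cat >> h.py <<'E'
def tri(t,a,d,b):
    r1=ray(t,*a);r2=ray(d,*b);e1=np.array(t['eye']);e2=np.array(d['eye'])
    k=np.linalg.lstsq(np.c_[r1,-r2],e2-e1,rcond=None)[0];p,q=e1+r1*k[0],e2+r2*k[1]
    return (p+q)/2,np.linalg.norm(p-q)
E
python3 - <<'E'
from h import *
t=cam('top');d=cam('side')
print(tri(t,(257.7,149),d,(209.5,184.5)), 'shaftstep',tri(t,(277,145.5),d,(222,169)))
print('cheek tops', tri(t,(264,147),d,(209.5,192)),tri(t,(264.5,163.5),d,(220,196.5)))
E
```

```text
(array([594.67248165,  68.80427254,  90.11069622]), np.float64(1.0385648001847347)) shaftstep (array([601.31447141,  15.65660947, 110.96851451]), np.float64(0.9840121578410661))
cheek tops (array([618.7876537 ,  54.90843491,  43.41433571]), np.float64(1.2797936175628786)) (array([568.80348125,  52.23562522,  52.20977298]), np.float64(8.238170999723968))
```

```bash
python3 -m inch '[0.1,-1,6,0,1, 0.1,-1,6,-20,1, 0.1,-1,6,-40,1, 0.1,-1,6,-50,1, 0.1,-1,6,-50,1]' 120
python3 - <<'E'
from h import *
t=cam('top');d=cam('side')
crop(t,230,115,400,220,4,'pics/t10.png');crop(d,190,120,290,220,6,'pics/s10.png')
E
```

```text
time: 11.75
eef_pos: [621.0, -173.3, 116.4]
orientation: [-0.0, 0.998, 0.07, -0.0]
force: [0.3, 0.4, -2.1]
gripper_width: 0.124
```

View pics/t10.png

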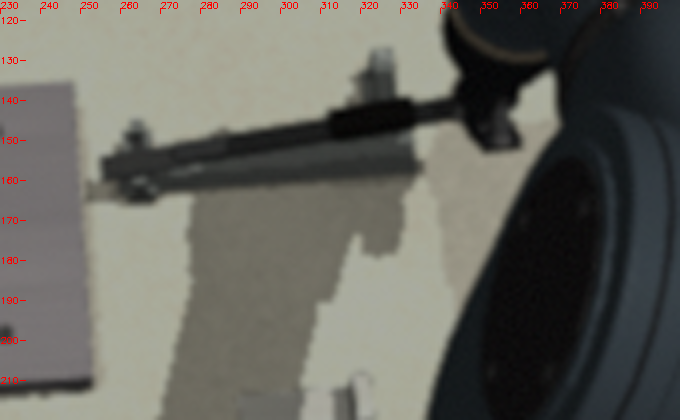

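View pics/s10.png

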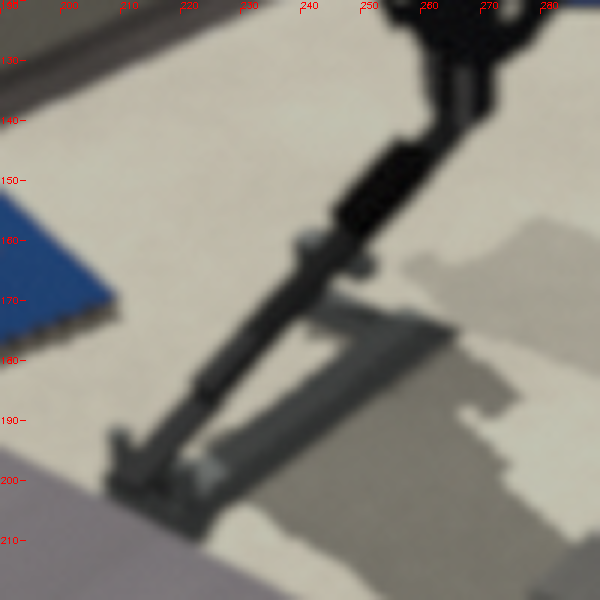

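```bash
python3 -m inch '[0.1,0,0,-6,0, 0.1,-1,8,-11,0, 0.1,-2,16,-14,0, 0.1,-3,22,-16,0, 0.1,-3,22,-16,0]' 120
python3 - <<'E'
from h import *
t=cam('top');d=cam('side')
crop(t,230,115,400,220,4,'pics/t11.png');crop(d,190,120,290,220,6,'pics/s11.png')
E
```

```text
time: 12.48
eef_pos: [619.6, -160.5, 102.5]
orientation: [0.005, 0.998, 0.067, 0.002]
force: [3.4, -24.9, 7.3]
gripper_width: 0.127
```

View pics/t11.png

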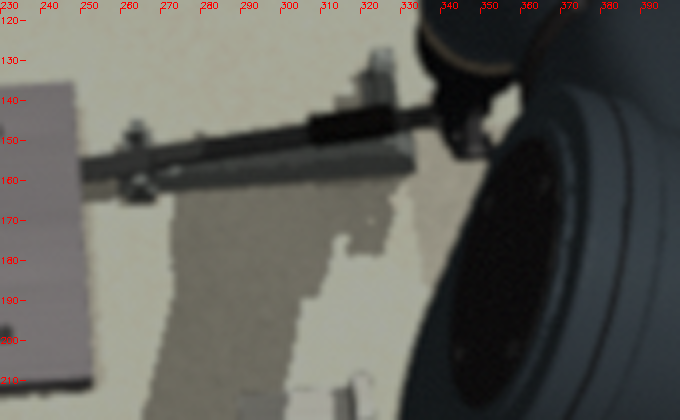

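View pics/s11.png

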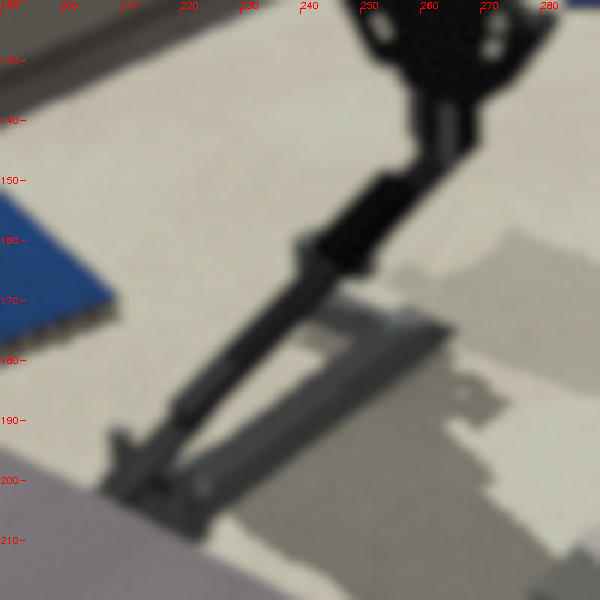

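```bash
python3 -m inch '[0.1,1,-8,0,0, 0.1,2,-16,0,0, 0.1,2,-16,0,0]' 120
python3 - <<'E'
from h import *
t=cam('top');d=cam('side')
crop(t,235,125,290,175,12,'pics/t12.png');crop(d,190,150,260,220,8,'pics/s12.png')
E
```

```text
time: 12.95
eef_pos: [620.3, -167.6, 100.6]
orientation: [-0.0, 0.998, 0.07, -0.0]
force: [-0.1, -0.2, 1.3]
gripper_width: 0.126
```

View pics/t12.png

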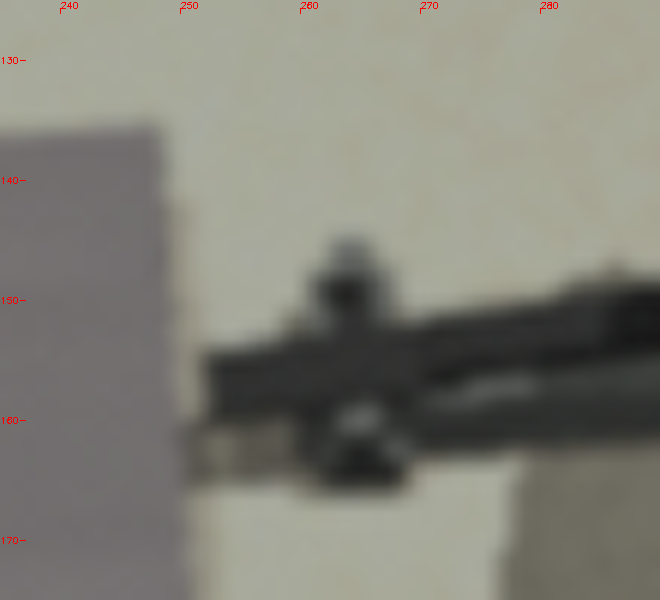

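View pics/s12.png

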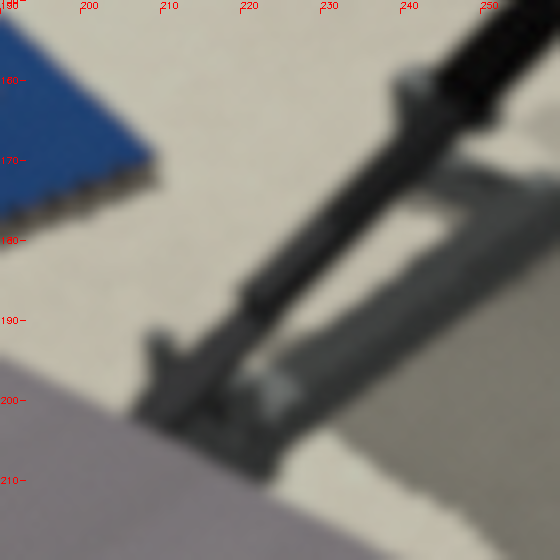

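Run:
```python
from h import *
t=cam('top')
for z in (20,30,40): print(onz(t,251.8,157.3,z))
print('edge bottom/top', onz(t,248.2,157,52),onz(t,249.8,157,8),onz(t,249.8,157,33))
d=cam('side')
# step of shaft in side and top
print(tri(t,(283,149.5),d,(221,187)))
print(tri(t,(263,156),d,(212.5,198)))
```

```text
[592.50019583  89.83496791  20.        ]
[589.28265148  89.00186995  30.        ]
[586.06510714  88.168772    40.        ]
edge bottom/top [582.53264969  97.59370291  52.        ] [596.96674661  96.87407693   8.        ] [588.91032036  94.66600149  33.        ]
(array([623.81643469,   3.10842058,  28.83600562]), np.float64(12.860679223092838))
(array([596.45088099,  58.84047553,  35.43443357]), np.float64(8.022839562537413))
```

```bash
python3 -m inch '[0.1,0,0,-3,0, 0.1,0,0,-6,0, 0.1,0,0,-6,0]' 120; python3 -m inch '[0.1,0,0,-2,0, 0.1,0,0,-3,0, 0.1,0,0,-3,0]' 120
```

```text
time: 13.52
eef_pos: [620.5, -167.7, 94.4]
orientation: [-0.0, 0.998, 0.069, 0.0]
force: [1.9, 0.3, 1.1]
gripper_width: 0.128
time: 13.9
eef_pos: [620.4, -168.0, 91.8]
orientation: [0.0, 0.998, 0.069, 0.0]
force: [2.1, -1.4, 0.7]
gripper_width: 0.129
```

Run:
```python
from h import *
t=cam('top');d=cam('side')
crop(t,235,125,290,175,12,'pics/t13.png');crop(d,190,120,290,220,8,'pics/s13.png')
```

```text
(no output)
```

View pics/t13.png

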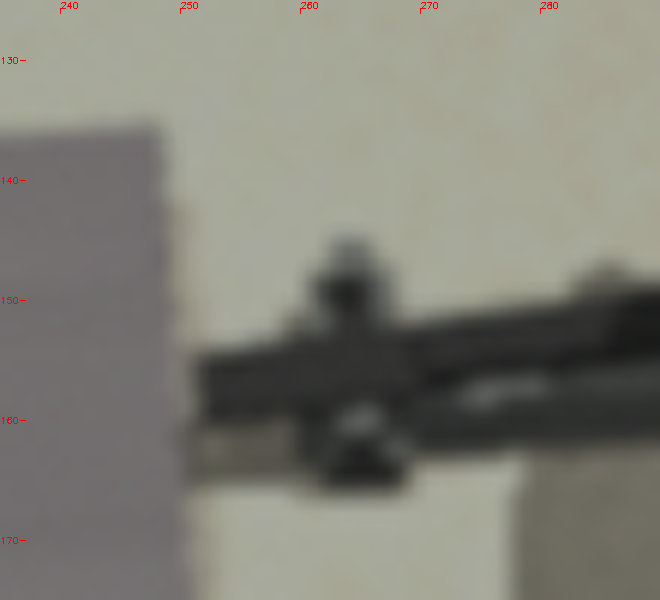

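View pics/s13.png

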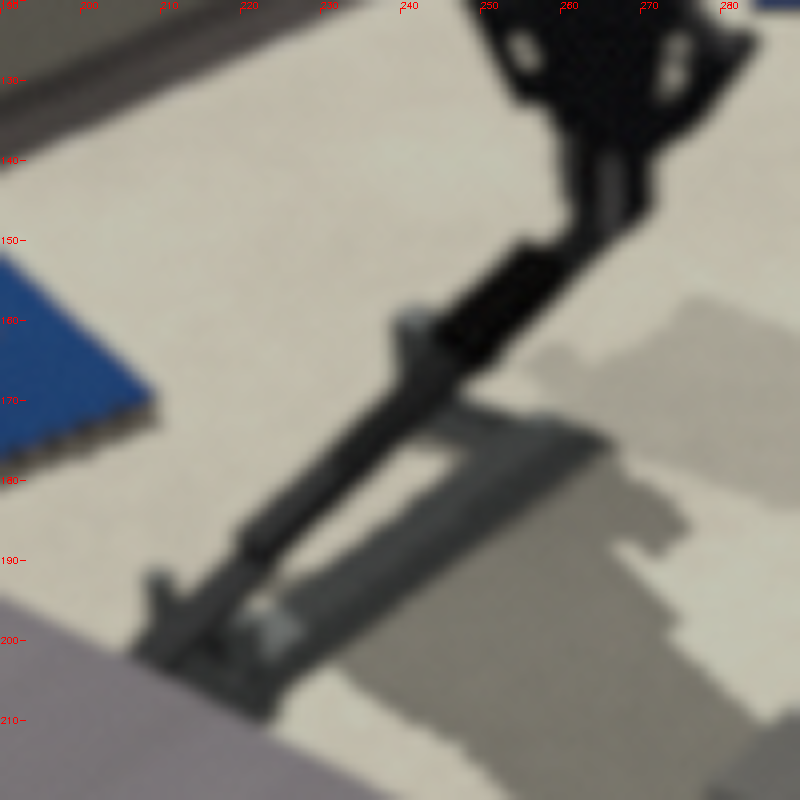

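Run:
```python
from h import *
t=cam('top');d=cam('side')
for z in (15,25,35,45): print(z,proj(d,(590,88.5,z)),proj(t,(590,88.5,z)))
print('edge top line side at', proj(d,(582.5,96,52)),proj(d,(620,101,52)))
# step in shaft(top face z): tip dir. step at 58 from tip
for z in (30,40,50,60): print(z,proj(d,(590+58*.13,88.5-58*.99,z)),proj(t,(590+58*.13,88.5-58*.99,z)))
# tcp-based tail
```

```text
15 (np.float64(207.82951315515413), np.float64(209.79367656279072)) (np.float64(252.29364850753993), np.float64(158.65186424493095))
25 (np.float64(207.41462931607813), np.float64(207.04175578199585)) (np.float64(252.09010610916704), np.float64(157.60524421393384))
35 (np.float64(206.9951551303339), np.float64(204.25938727295124)) (np.float64(251.8833272938616), np.float64(156.54198244727206))
45 (np.float64(206.57101399154217), np.float64(201.44606290623094)) (np.float64(251.67323425226434), np.float64(155.4616788473017))
edge top line side at (np.float64(205.7967712225005), np.float64(201.90229430936824)) (np.float64(195.92405581431922), np.float64(196.77656717478322))
30 (np.float64(221.49621125878474), np.float64(195.2492108182345)) (np.float64(271.65438276161717), np.float64(155.65747114546434))
40 (np.float64(221.16373986352502), np.float64(192.47748797000617)) (np.float64(271.6029697474392), np.float64(154.57504697359985))
50 (np.float64(220.82766858827677), np.float64(189.67575390951333)) (np.float64(271.5507298600468), np.float64(153.4752142220447))
60 (np.float64(220.48793864748842), np.float64(186.84351855773306)) (np.float64(271.49764298988174), np.float64(152.3575495141083))
```

Run:
```python
from h import *
d=cam('side')
a=np.array([620.4,-168,0]);b=np.array([590,88.5,0]);v=(b-a)/np.linalg.norm(b-a);n=(v[1],-v[0],0)
for p in((223,187.5),(230,179.5),(235,174),(240,169),(249.5,159),(262,149)):
    q=ony(d,*p,a,n);print(p,q,(q-a)@v)
```

```text
(223, 187.5) [597.81533226  22.55813407  52.89723316] 191.89181763667702
(230, 179.5) [601.38539448  -7.56426595  63.21179263] 161.558596124811
(235, 174) [603.96897315 -29.36321093  69.99379135] 139.60708408951385
(240, 169) [606.57120965 -51.31958142  75.21320775] 117.49704473830748
(249.5, 159) [611.6500237  -94.17207493  87.04914582] 74.34463400353398
(262, 149) [ 618.50363751 -151.99944146   92.38253853] 16.11254369310787
```

Run:
```python
from h import *
t=cam('top')
for u,v0,v1 in((254,153.7,159.8),(270,151.3,156.5)):
  for z in(30,40): print(u,z,onz(t,u,v0,z)[:2],onz(t,u,v1,z)[:2])
print('cheeks z50: outer',onz(t,264,144.5,50)[:2],onz(t,263.5,166,50)[:2],'inner lower',onz(t,263.5,158.7,50)[:2])
im=t['image'][140:170,263].mean(1);print(np.c_[np.arange(140,170),im].astype(int).tolist())
```

```text
254 30 [600.685807    83.29357656] [581.99207837  82.03543612]
254 40 [597.37184575  82.50874385] [578.83617788  81.26124134]
270 30 [610.67344367  36.73279678] [594.68699071  35.7804877 ]
270 40 [607.27503412  36.34164864] [591.42375115  35.3973916 ]
cheeks z50: outer [623.5920508   54.58907267] [558.62666051  51.97073604] inner lower [580.50018173  53.34243118]
[[140, 162], [141, 162], [142, 163], [143, 161], [144, 148], [145, 119], [146, 105], [147, 88], [148, 54], [149, 38], [150, 44], [151, 53], [152, 53], [153, 50], [154, 50], [155, 50], [156, 49], [157, 46], [158, 46], [159, 62], [160, 72], [161, 56], [162, 47], [163, 43], [164, 39], [165, 65], [166, 116], [167, 158], [168, 164], [169, 163]]
```

```bash
python3 - <<'E'
from h import *
d=cam('side')
for p in((606,56,50),(622,58,50),(576,52,50),(560,50,50),(591.5,54.5,32),(606,56,32)): print(p,proj(d,p))
E
python3 -m inch '[0.1,0,0,6,0, 0.1,-3,0,13,0, 0.1,-5,0,13,0, 0.1,-5,0,13,0]' 120
python3 - <<'E'
from h import *
t=cam('top');d=cam('side')
crop(t,235,125,290,175,12,'pics/t14.png');crop(d,190,160,250,220,10,'pics/s14.png')
E
```

```text
(606, 56, 50) (np.float64(212.00760681720837), np.float64(192.30168164716662))
(622, 58, 50) (np.float64(207.88389789503765), np.float64(190.20156022982937))
(576, 52, 50) (np.float64(219.95401684289618), np.float64(196.27258898518397))
(560, 50, 50) (np.float64(224.233675764774), np.float64(198.4516354282057))
(591.5, 54.5, 32) (np.float64(216.3636325978929), np.float64(199.32210549051166))
(606, 56, 32) (np.float64(212.70018184245077), np.float64(197.33504325838197))
time: 14.75
eef_pos: [614.6, -168.2, 104.6]
orientation: [0.0, 0.998, 0.07, -0.0]
force: [0.8, -0.1, -3.8]
gripper_width: 0.124
```

View pics/t14.png

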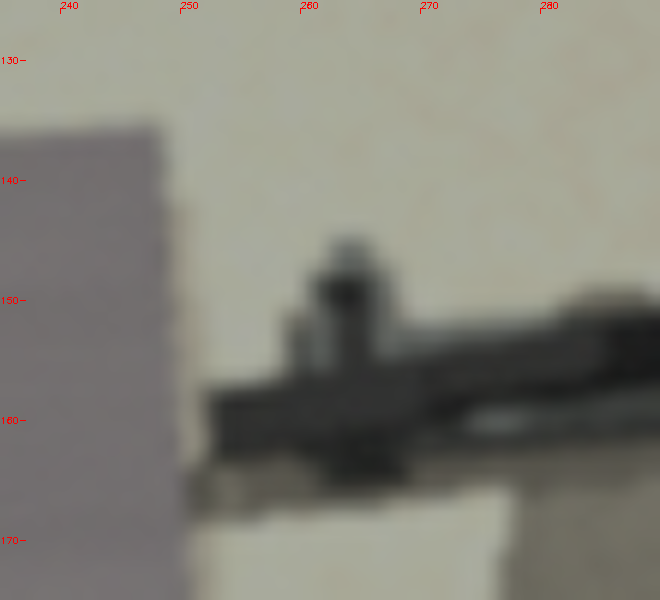

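View pics/s14.png

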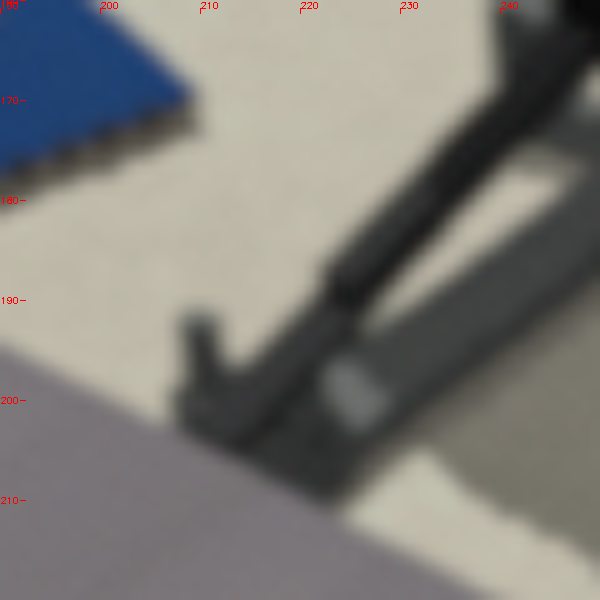

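The lit patches show that the cheek tops are thin: the upper at v 145–147, the lower at v 159–161. So the stand's axis is about 6 mm further in +x than I assumed, and the bar had been resting on the lower cheek. I'll raise it and recentre.

```bash
python3 -m inch '[0.1,0,0,8,0, 0.1,0,0,15,0, 0.1,6,0,18,0, 0.1,12,0,18,0, 0.1,12,0,18,0]' 120
python3 - <<'E'
from h import *
t=cam('top');d=cam('side')
crop(t,235,125,290,175,12,'pics/t15.png');crop(d,190,160,250,220,10,'pics/s15.png')
E
```

```text
time: 15.48
eef_pos: [627.8, -167.7, 122.5]
orientation: [-0.0, 0.998, 0.07, 0.0]
force: [-0.1, 0.2, -3.0]
gripper_width: 0.127
```

View pics/t15.png

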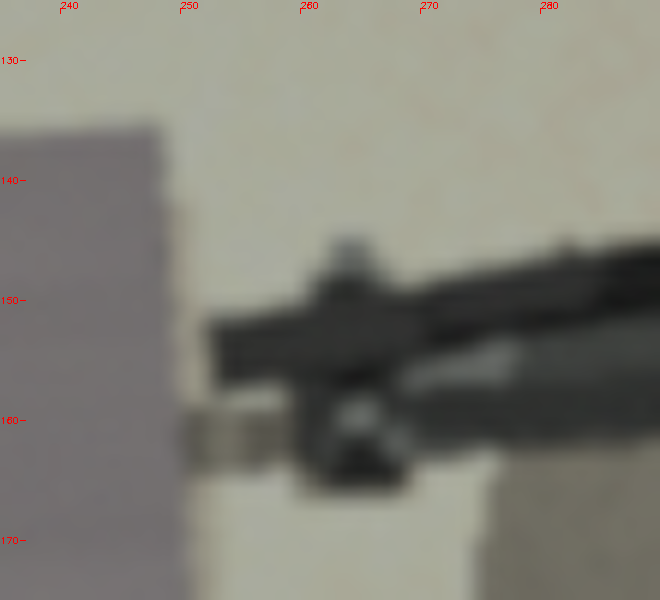

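View pics/s15.png

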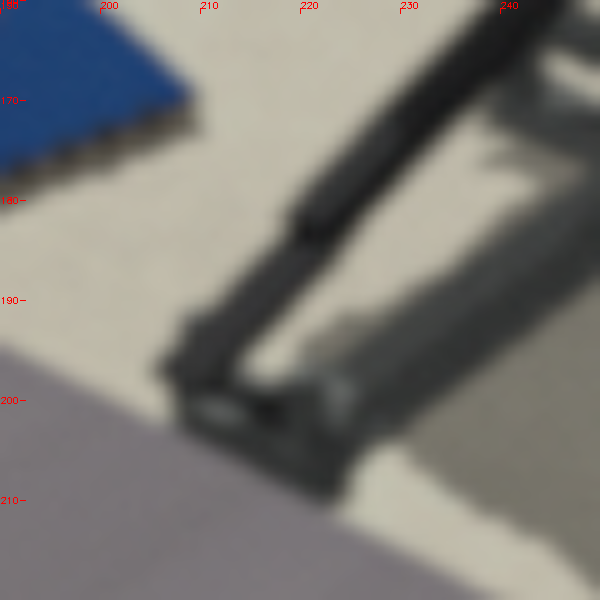

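```bash
python3 -m inch '[0.1,2,0,-6,0, 0.1,2,0,-12,0, 0.1,2,0,-18,0, 0.1,2,0,-22,0, 0.1,2,0,-22,0]' 120
python3 - <<'E'
from h import *
t=cam('top');d=cam('side')
crop(t,235,125,290,175,12,'pics/t16.png');crop(d,190,160,250,220,10,'pics/s16.png')
E
```

```text
time: 16.2
eef_pos: [629.0, -167.9, 100.3]
orientation: [-0.0, 0.998, 0.07, -0.0]
force: [0.0, 1.0, -3.3]
gripper_width: 0.122
```

View pics/t16.png

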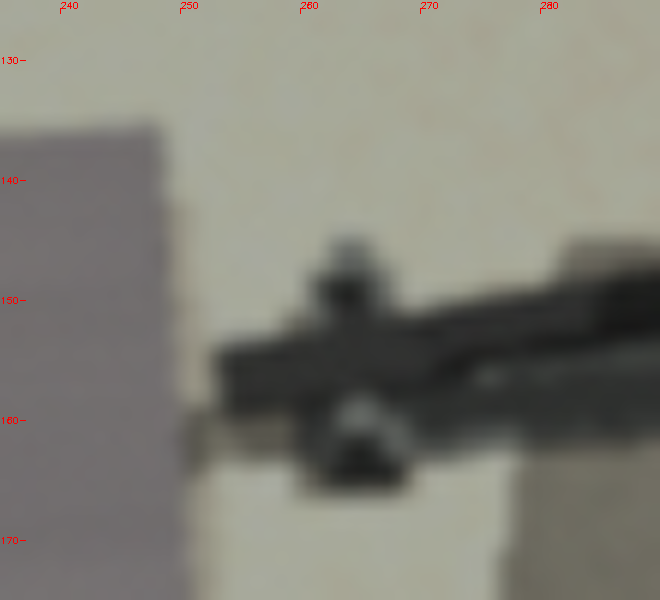

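View pics/s16.png

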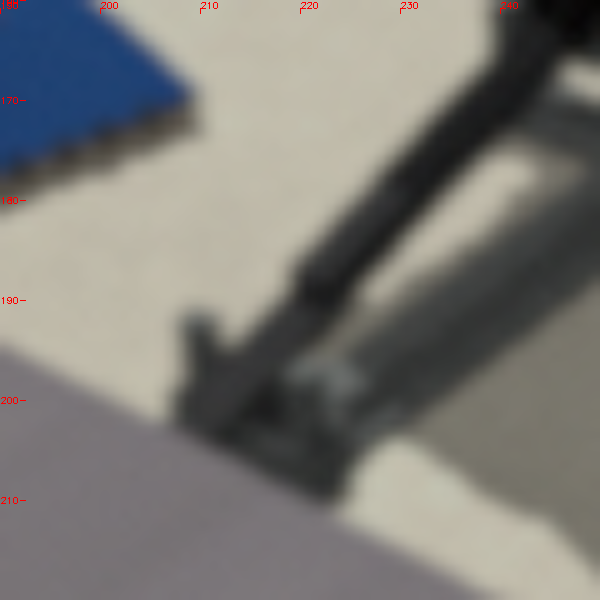

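```bash
python3 -m inch '[0.1,0,0,-3,0, 0.1,0,0,-5,0, 0.1,0,0,-5,0]' 120;python3 -m inch '[0.1,0,0,-2,0, 0.1,0,0,-4,0, 0.1,0,0,-4,0]' 120
```

```text
time: 16.68
eef_pos: [629.1, -167.9, 95.5]
orientation: [-0.0, 0.998, 0.069, -0.0]
force: [0.5, -0.3, -3.2]
gripper_width: 0.123
time: 17.05
eef_pos: [629.1, -167.9, 91.5]
orientation: [-0.0, 0.998, 0.069, -0.0]
force: [0.0, 0.7, -3.1]
gripper_width: 0.122
```

```bash
python3 -m inch '[0.1,0,0,-2,0, 0.1,0,0,-4,0, 0.1,0,0,-4,0]' 120;python3 -m inch '[0.1,0,0,-2,0, 0.1,0,0,-4,0, 0.1,0,0,-4,0]' 120
```

```text
time: 17.42
eef_pos: [629.2, -167.8, 87.6]
orientation: [-0.0, 0.998, 0.069, -0.0]
force: [-0.7, -0.0, -2.2]
gripper_width: 0.127
time: 17.8
eef_pos: [629.3, -168.0, 83.7]
orientation: [-0.0, 0.998, 0.069, 0.0]
force: [-0.6, -0.6, -1.7]
gripper_width: 0.124
```

```bash
python3 -m inch '[0.1,-0.5,5,0,0, 0.1,-1.3,10,-1,0, 0.1,-2,15,-3,0, 0.1,-2.6,20,-4,0, 0.1,-2.6,20,-4,0]' 120
python3 - <<'E'
from h import *
t=cam('top')
crop(t,235,125,290,175,12,'pics/t17.png')
E
```

```text
time: 18.42
eef_pos: [626.5, -146.7, 79.6]
orientation: [-0.0, 0.998, 0.07, -0.0]
force: [-0.5, 1.9, -2.2]
gripper_width: 0.121
```

View pics/t17.png

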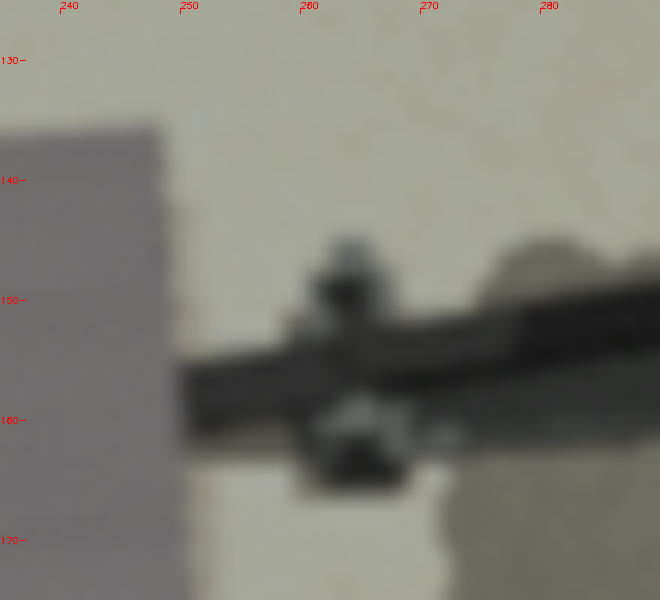

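It's inside: the tip has passed the edge at (250,158) with no resistance. Advancing the rest.

```bash
python3 -m inch '[0.1,-0.7,5,-1,0, 0.1,-1.3,10,-2,0, 0.1,-2,15,-3,0, 0.1,-2.6,20,-4,0, 0.1,-2.6,20,-4,0]' 120
python3 - <<'E'
from h import *
t=cam('top');d=cam('side')
crop(t,235,120,385,180,5,'pics/t18.png');crop(d,190,130,290,220,7,'pics/s18.png')
E
```

```text
time: 19.1
eef_pos: [624.0, -126.8, 75.6]
orientation: [-0.0, 0.998, 0.07, -0.0]
force: [0.0, 2.1, -1.5]
gripper_width: 0.125
```

View pics/t18.png

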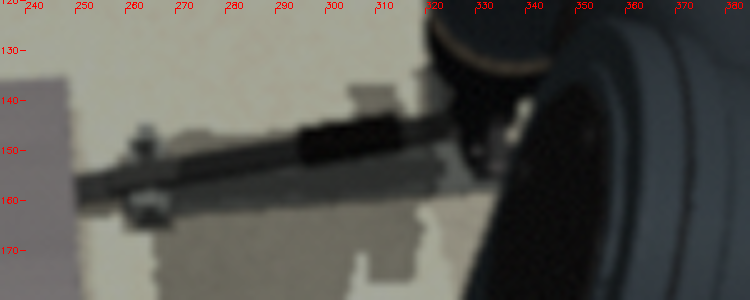

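View pics/s18.png

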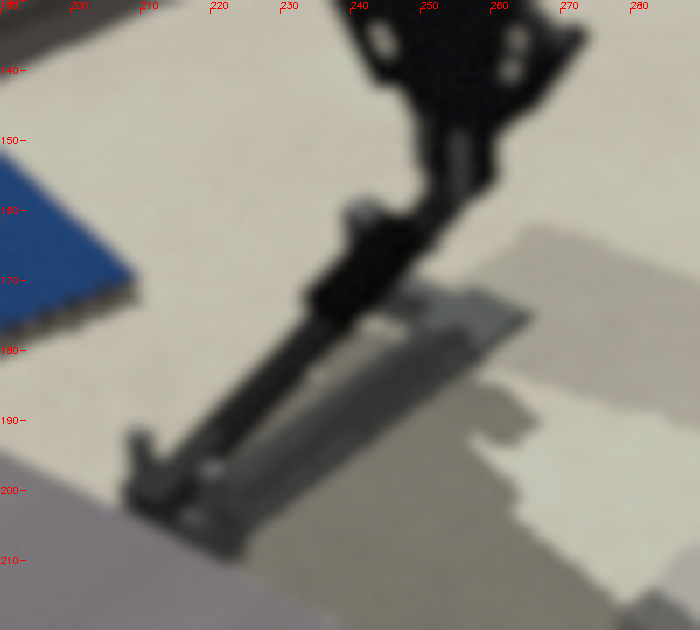

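Run:
```python
from h import *
t=cam('top')
o=np.array([598,55.]);ax=np.array([-.1305,.9914]);ay=np.array([-.9914,-.1305])
for u,v,z in((293.3,149,66),(314,145.5,79),(303.5,147,73)):
    p=onz(t,u,v,z)[:2]-o; print(p@ax,p@ay)
```

```text
-86.46370719093282 0.2914538718824319
-144.90522242892803 -1.1754657604937662
-115.4252885858875 -1.0597310197635779
```

```bash
python3 -m inch '[0.1,0.6,-4,1,0, 0.1,1.1,-8,2,0, 0.1,1.1,-8,-2,0, 0.1,1.1,-8,-6,0, 0.1,1.1,-8,-6,0]' 120;python3 -m inch '[0.1,0,0,-3,0, 0.1,0,0,-6,0, 0.1,0,0,-8,0, 0.1,0,0,-8,0]' 40
```

```text
time: 19.88
eef_pos: [625.2, -136.4, 69.6]
orientation: [0.0, 0.998, 0.069, 0.0]
force: [0.6, -2.2, 1.5]
gripper_width: 0.128
time: 20.38
eef_pos: [625.4, -135.4, 61.5]
orientation: [-0.0, 0.998, 0.069, 0.0]
force: [1.5, -0.1, 0.6]
gripper_width: 0.123
```

```bash
python3 -m inch '[0.1,0,0,-2,0, 0.2,0,0,-2,0, 0.5,0,0,-2,0, 0.5,0,0,-2,0, 0.5,0,0,10,0]' 20;python3 -m inch '[0.5,-3,20,8,0, 0.5,-6,45,8,0, 0.5,-9,68,8,0, 0.5,-9,68,8,0]' 20
python3 - <<'E'
from h import *
t=cam('top');d=cam('side')
crop(t,235,120,385,180,5,'pics/t19.png');crop(d,190,130,290,220,7,'pics/s19.png')
E
```

```text
time: 21.0
eef_pos: [624.5, -135.8, 71.4]
orientation: [-0.0, 0.998, 0.07, -0.001]
force: [0.2, 0.4, 0.1]
gripper_width: 0.499
time: 21.5
eef_pos: [616.1, -64.1, 80.3]
orientation: [-0.001, 0.997, 0.072, 0.0]
force: [0.4, -0.2, 0.9]
gripper_width: 0.501
```

View pics/t19.png

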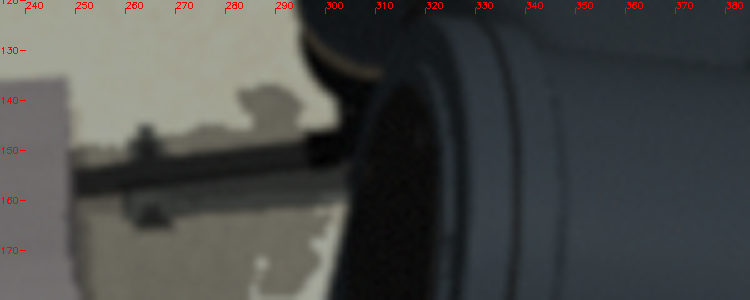

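View pics/s19.png

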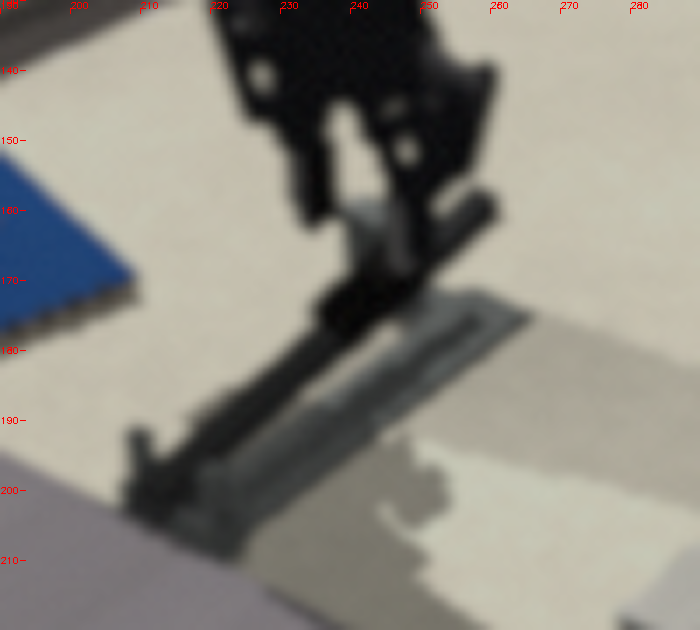

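```bash
python3 -m inch '[0.5,0,-3,-12,0, 0.5,0,-3,-24,0, 0.5,0,-3,-36,0, 0.5,0,-3,-36,0, 0.1,0,-3,-36,0]' 40;python3 -m inch '[0.1,0,0,0,0, 0.1,0,0,0,0, 0.1,0,0,0,0, 0.1,0,0,0,0]' 40
python3 - <<'E'
from h import *
d=cam('side');crop(d,190,130,290,220,7,'pics/s20.png')
E
```

```text
time: 22.22
eef_pos: [616.2, -70.8, 43.7]
orientation: [-0.0, 0.998, 0.069, -0.0]
force: [0.6, 0.1, 0.5]
gripper_width: 0.299
time: 22.72
eef_pos: [616.2, -70.9, 43.9]
orientation: [0.0, 0.998, 0.07, 0.0]
force: [-0.2, -0.4, 3.1]
gripper_width: 0.226
```

View pics/s20.png

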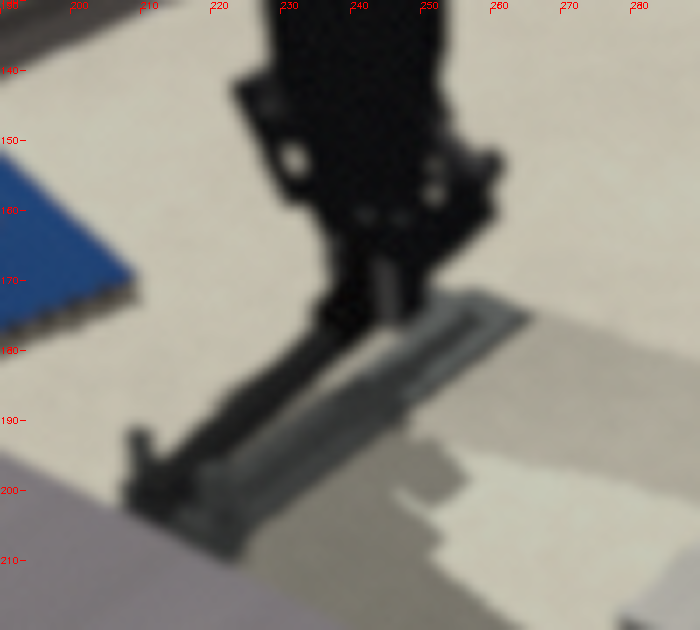

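```bash
python3 -m inch '[0.1,0,0,-3,0, 0.1,0,0,-6,0, 0.1,0,0,-9,0, 0.1,0,0,-12,0]' 40;python3 -m inch '[0.1,0,0,-2,0, 0.1,0,0,-4,0, 0.1,0,0,-6,0, 0.1,0,0,-8,0]' 40
python3 - <<'E'
from h import *
d=cam('side');crop(d,180,130,290,260,6,'pics/s21.png')
E
```

```text
time: 23.28
eef_pos: [616.7, -72.7, 32.4]
orientation: [0.001, 0.998, 0.069, 0.001]
force: [-1.4, -5.9, 8.8]
gripper_width: 0.23
time: 23.78
eef_pos: [616.8, -73.4, 25.0]
orientation: [0.001, 0.998, 0.069, 0.001]
force: [-3.5, -7.9, 15.3]
gripper_width: 0.231
```

View pics/s21.png

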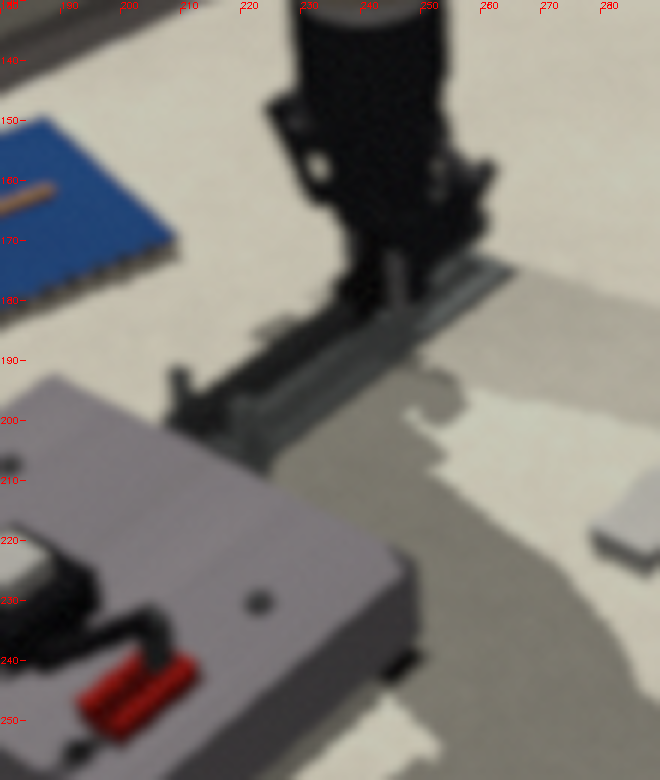

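```bash
python3 -m inch '[0.1,0,0,-2,0, 0.1,0,0,-4,0, 0.1,0,0,-6,0, 0.1,0,0,-7,0, 0.1,0,0,-7,0]' 40
python3 - <<'E'
from h import *
d=cam('side');crop(d,180,130,290,260,6,'pics/s22.png')
E
```

```text
time: 24.45
eef_pos: [617.0, -73.7, 18.1]
orientation: [0.002, 0.998, 0.068, 0.001]
force: [-2.8, -8.4, 14.2]
gripper_width: 0.224
```

View pics/s22.png

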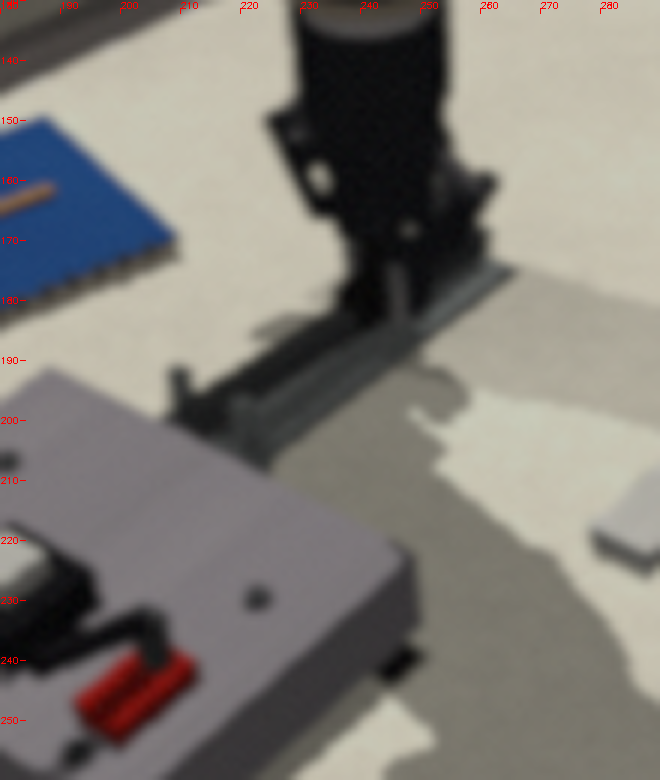

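```bash
python3 -m inch '[0.1,0,0,-1.5,0, 0.1,4,0.8,-1.5,1.8, 0.1,8,1.6,-1.5,3.6, 0.1,12,2.5,-1.5,5.5]' 40;python3 -m inch '[0.1,4,1.1,0,1.8, 0.1,8,2.3,0,3.6, 0.1,12,3.5,0,5.5, 0.1,12,3.5,0,5.5]' 40
python3 - <<'E'
from h import *
d=cam('side');crop(d,180,130,290,260,6,'pics/s23.png')
t=cam('top');crop(t,235,110,345,180,7,'pics/t23.png')
E
```

```text
time: 25.0
eef_pos: [628.3, -71.7, 16.3]
orientation: [0.002, 0.993, 0.116, -0.0]
force: [-3.6, -7.9, 12.4]
gripper_width: 0.23
time: 25.5
eef_pos: [642.7, -67.5, 16.8]
orientation: [0.001, 0.987, 0.163, 0.002]
force: [2.5, -7.1, 11.0]
gripper_width: 0.231
```

View pics/s23.png

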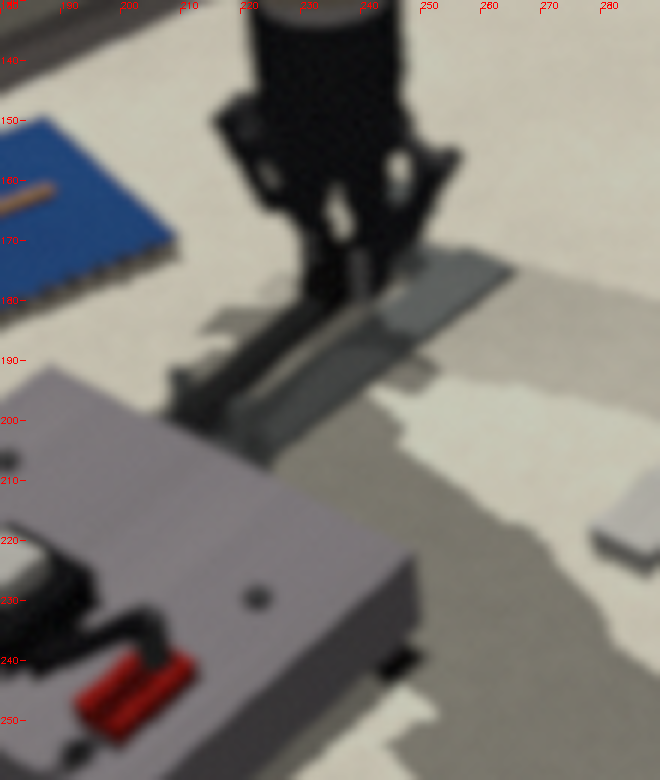

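View pics/t23.png

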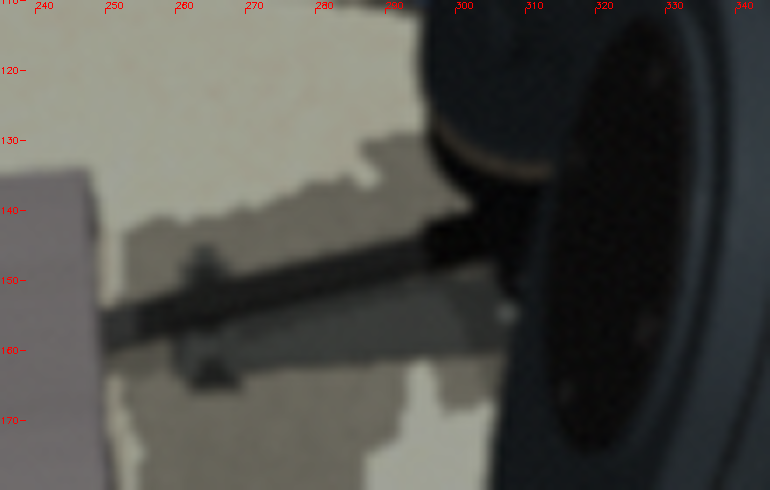

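```bash
python3 -m inch '[0.1,0,0,1,0, 0.1,0,0,2,0, 0.1,0,0,3,0, 0.1,0,0,3,0]' 40;python3 -m inch '[0.1,0,0,1,0, 0.1,0,0,2,0, 0.1,0,0,2,0]' 40
```

```text
time: 26.1
eef_pos: [642.4, -67.7, 19.3]
orientation: [0.002, 0.987, 0.163, 0.002]
force: [3.9, -7.1, 4.5]
gripper_width: 0.225
time: 26.48
eef_pos: [642.3, -67.7, 20.3]
orientation: [0.001, 0.987, 0.163, 0.002]
force: [7.0, -7.2, -4.9]
gripper_width: 0.228
```

```bash
python3 -m inch '[0.1,0.5,-0.5,-0.5,0, 0.1,1,-1,-1,0, 0.1,1,-1,-1,0]' 40
```

```text
time: 26.85
eef_pos: [642.4, -67.7, 19.8]
orientation: [0.001, 0.986, 0.164, 0.001]
force: [1.7, -6.0, 4.6]
gripper_width: 0.227
```

```bash
python3 -m inch '[0.1,0,-1,0.5,0, 0.1,0,-1.5,0.5,0, 0.2,0,-1.5,0.5,0, 0.22,0,-1.5,0.5,0]' 20;python3 -m inch '[0.23,0,0,0,0, 0.24,0,0,0,0, 0.26,0,0,0,0, 0.3,0,0,0,0, 0.35,0,0,0,0]' 20
python3 - <<'E'
from h import *
d=cam('side');crop(d,180,130,290,260,6,'pics/s24.png')
E
```

```text
time: 27.35
eef_pos: [642.2, -67.7, 20.2]
orientation: [0.0, 0.986, 0.164, 0.001]
force: [4.4, -3.3, 3.5]
gripper_width: 0.222
time: 27.98
eef_pos: [640.4, -67.1, 19.3]
orientation: [-0.0, 0.986, 0.165, -0.001]
force: [0.7, -0.1, 1.0]
gripper_width: 0.345
```

View pics/s24.png

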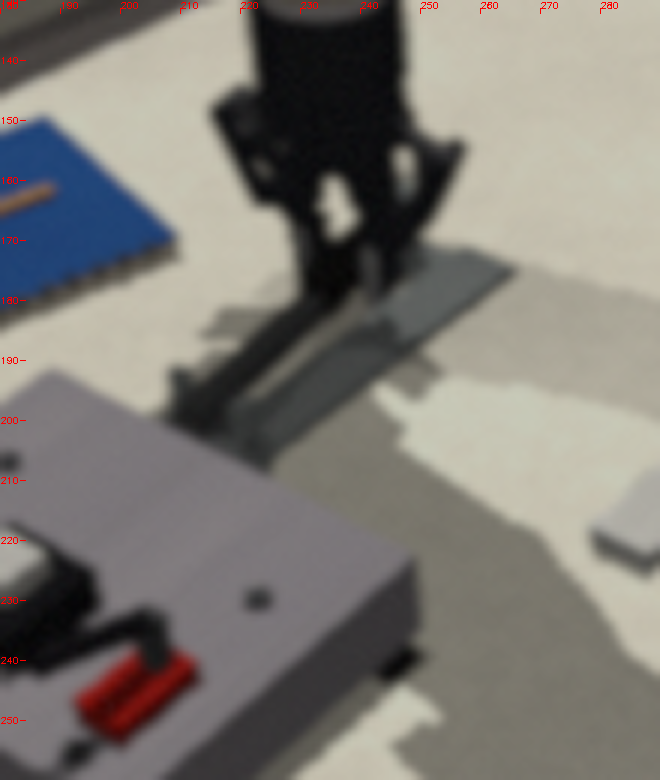

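```bash
python3 -m inch '[0.5,0,0,0,0, 0.5,0,0,0,0, 0.5,0,0,40,0, 0.6,0,0,100,0, 0.6,-40,0,130,0]' 20;python3 -m inch '[0.6,-40,-15,0,-10, 0.6,-80,-30,0,-12, 0.6,-80,-30,0,-12]' 20
python3 - <<'E'
from h import *
t=cam('top');d=cam('side')
crop(d,190,140,330,260,5,'pics/s25.png')
crop(t,240,120,345,235,6,'pics/t25.png')
E
```

```text
time: 28.65
eef_pos: [603.9, -66.8, 152.7]
orientation: [0.0, 0.986, 0.165, 0.003]
force: [-0.3, 0.1, 0.2]
gripper_width: 0.597
time: 29.02
eef_pos: [518.1, -99.1, 150.0]
orientation: [0.001, 0.998, 0.059, -0.001]
force: [0.6, 0.6, 0.4]
gripper_width: 0.598
```

View pics/s25.png

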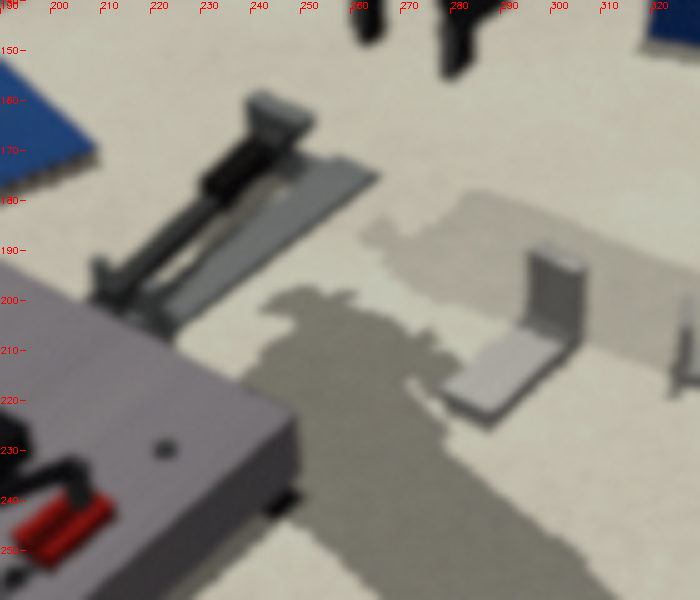

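View pics/t25.png

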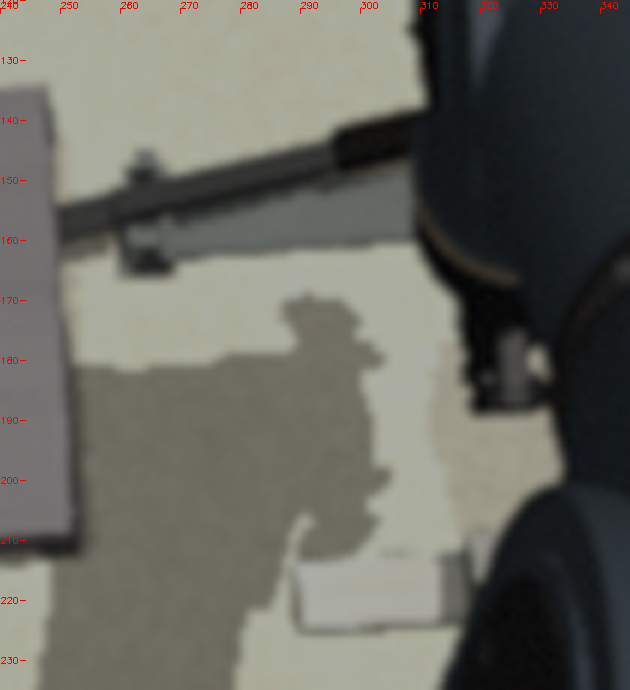

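Run:
```python
from h import *
t=cam('top');d=cam('side')
P=lambda d,*a:print(a,onz(d,*a))
P(t,288.5,213.8,14);P(t,290,225,14);P(t,312.8,212.5,14);P(t,313.5,223.5,14)
print('side nose top');P(d,277.5,217.5,14);P(d,287.3,221.5,14);print('tab top far/near (inner edge)');P(d,295.2,190.5,60);P(d,305.5,194.3,60);P(d,298.5,189,60)
print('tab foot near',);P(d,304.5,209,14)
print(np.degrees(np.arctan2(25.3-5,1)))
```

```text
(288.5, 213.8, 14) [429.80410044 -27.36341858  14.        ]
(290, 225, 14) [397.32890428 -33.32937269  14.        ]
(312.8, 212.5, 14) [437.53747845 -97.39662996  14.        ]
(313.5, 223.5, 14) [ 405.45870905 -100.66146516   14.        ]
side nose top
(277.5, 217.5, 14) [427.90125159 -24.16829075  14.        ]
(287.3, 221.5, 14) [397.36445347 -30.86653848  14.        ]
tab top far/near (inner edge)
(295.2, 190.5, 60) [ 435.10068664 -101.90119991   60.        ]
(305.5, 194.3, 60) [ 403.2292985  -108.90909641   60.        ]
(298.5, 189, 60) [ 433.13323767 -113.28681741   60.        ]
tab foot near
(304.5, 209, 14) [ 398.92306328 -102.22292536   14.        ]
87.17982752755152
```

```bash
python3 -m inch '[0.75,-48,-7,-20,1, 0.75,-95,-13,-50,1, 0.75,-95,-13,-70,1, 0.75,-95,-13,-70,1]' 30
python3 - <<'E'
from h import *
t=cam('top');d=cam('side')
crop(d,250,140,350,240,6,'pics/s26.png')
E
```

```text
time: 29.72
eef_pos: [426.3, -109.8, 78.8]
orientation: [-0.0, 0.998, 0.07, -0.001]
force: [-0.4, 0.1, -0.3]
gripper_width: 0.751
```

View pics/s26.png

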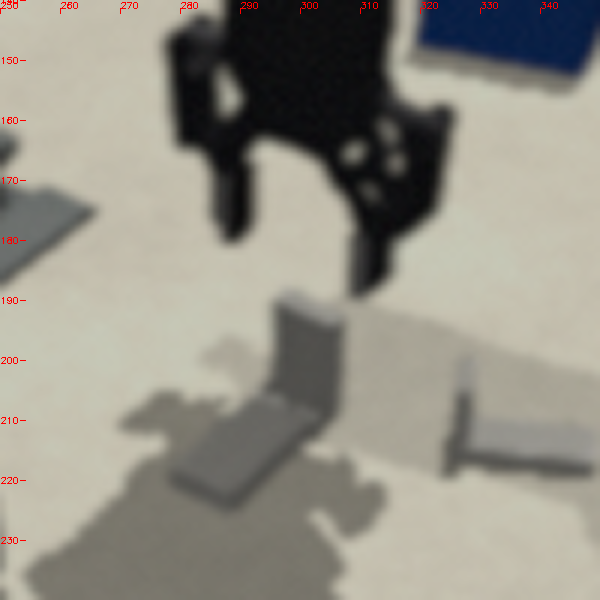

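Run:
```python
from h import *
d=cam('side')
print(proj(d,(426.3,-109.8,60)),onz(d,300.5,191.7,60),proj(d,(426.3,-109.8,79)),proj(d,(426.3,-109.8,89)))
```

```text
(np.float64(299.4755740030909), np.float64(190.5907055812683)) [ 420.88980029 -108.04579666   60.        ] (np.float64(299.647674506978), np.float64(185.0848322244059)) (np.float64(299.7397274745034), np.float64(182.13985548191476))
```

```bash
python3 -m inch '[0.75,-4.5,-1,-20,0, 0.75,-4.5,-1,-40,0, 0.75,-4.5,-1,-52,0, 0.75,-4.5,-1,-52,0, 0.6,-4.5,-1,-52,0]' 30
python3 - <<'E'
from h import *
t=cam('top');d=cam('side')
crop(d,250,140,350,240,6,'pics/s27.png')
E
```

```text
time: 30.5
eef_pos: [422.1, -111.4, 28.2]
orientation: [0.0, 0.998, 0.07, 0.0]
force: [-0.1, 0.6, -0.1]
gripper_width: 0.602
```

View pics/s27.png

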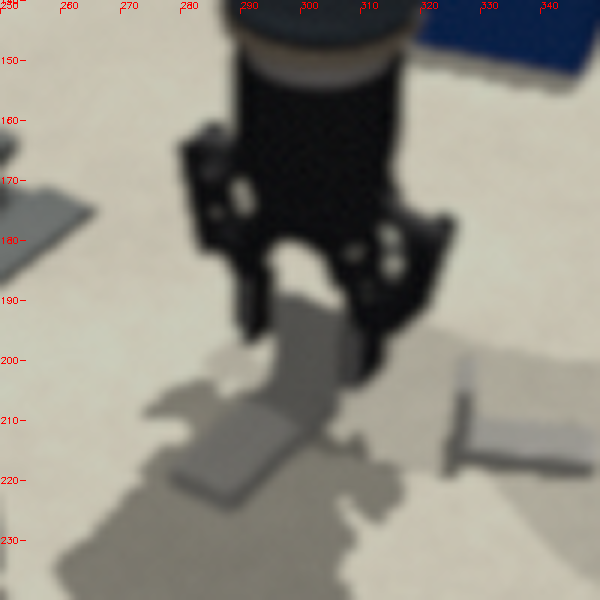

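```bash
python3 -m inch '[0.3,0,0,0,0, 0.3,0,0,0,0, 0.3,0,0,0,0, 0.3,0,0,0,0, 0.3,0,0,4,0]' 40;python3 -m inch '[0.3,24,30,0,0, 0.3,48,60,0,0, 0.3,71,89,0,0, 0.3,71,89,0,0, 0.3,71,89,-4,0]' 40
python3 - <<'E'
from h import *
t=cam('top');d=cam('side')
crop(d,190,140,330,260,5,'pics/s28.png')
crop(t,230,120,345,235,6,'pics/t28.png')
E
```

```text
time: 31.22
eef_pos: [421.5, -111.4, 31.9]
orientation: [0.0, 0.998, 0.069, -0.0]
force: [0.4, 0.7, -3.4]
gripper_width: 0.392
time: 31.85
eef_pos: [492.4, -22.8, 28.1]
orientation: [0.0, 0.998, 0.069, 0.0]
force: [-3.1, 4.7, 47.0]
gripper_width: 0.391
```

View pics/s28.png

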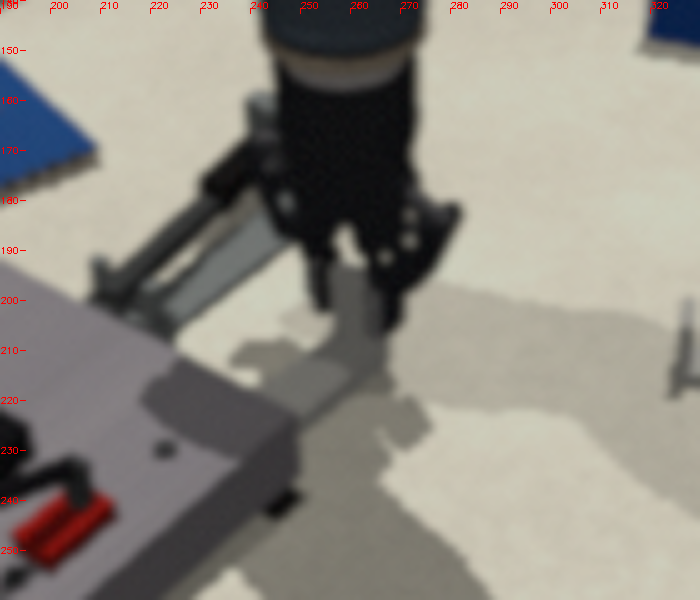

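View pics/t28.png

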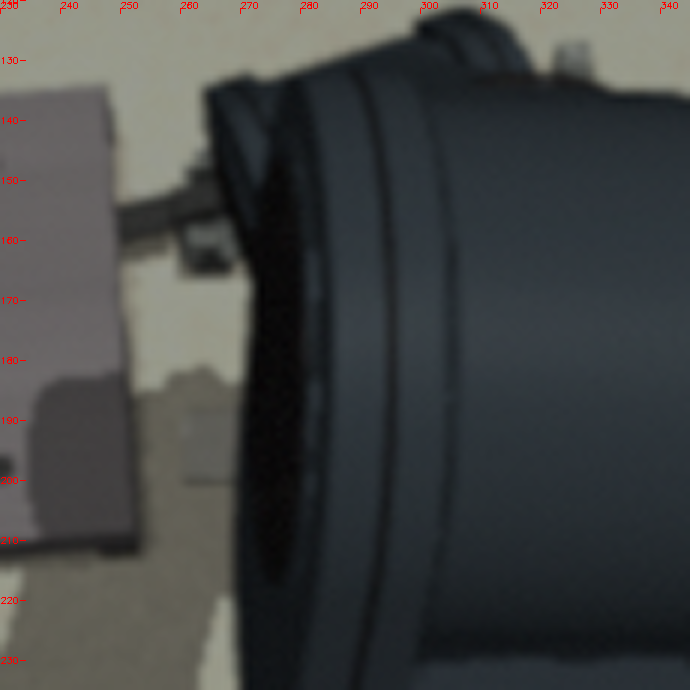

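```bash
python3 -m inch '[0.3,0,0,1,0, 0.3,0,0,1.5,0]' 40
python3 - <<'E'
from h import *
t=cam('top')
print(onz(t,259.3,188,14),onz(t,260,200,14))
E
```

```text
time: 32.2
eef_pos: [491.8, -23.4, 29.0]
orientation: [0.0, 0.998, 0.069, -0.001]
force: [0.9, 0.6, -3.6]
gripper_width: 0.39
[501.80254216  61.96693662  14.        ] [465.99904381  57.60507116  14.        ]
```

```bash
python3 -m inch '[0.3,-1.2,9,0,0, 0.3,-2.3,18,0,0, 0.3,-3.5,27,0,0, 0.3,-4.6,36,0,0, 0.3,-4.6,36,0,0]' 40;python3 -m inch '[0.3,-0.8,6,0,0, 0.3,-1.5,12,0,0, 0.3,-1.9,15,0,0, 0.3,-2.2,17,0,0, 0.3,-2.2,17,0,0]' 40
```

```text
time: 32.88
eef_pos: [488.0, 14.8, 29.3]
orientation: [-0.0, 0.998, 0.07, 0.0]
force: [0.7, 0.6, -3.5]
gripper_width: 0.392
time: 33.5
eef_pos: [485.8, 30.7, 29.2]
orientation: [0.0, 0.998, 0.07, -0.0]
force: [0.1, 0.1, -3.3]
gripper_width: 0.389
```

```bash
python3 -m inch '[0.3,-0.3,2,0,0, 0.3,-0.5,4,0,0, 0.3,-0.5,4,0,0]' 20; for i in 1; do :; done; python3 -m inch '[0.3,-0.1,1,0,0, 0.3,-0.1,1,0,0]' 20 | grep -E 'eef|force'
```

```text
time: 33.88
eef_pos: [485.3, 34.8, 29.2]
orientation: [-0.0, 0.998, 0.07, -0.0]
force: [0.0, 0.6, -2.8]
gripper_width: 0.391
eef_pos: [485.2, 35.7, 29.2]
force: [-0.0, -0.2, -3.0]
```

```bash
python3 -m inch '[0.3,-0.1,1,0,0, 0.3,-0.1,1,0,0]' 20 | grep -E 'eef|force'
```

```text
eef_pos: [485.2, 36.7, 29.2]
force: [-1.2, 0.2, -4.2]
```

```bash
python3 -m inch '[0.3,-0.1,1,0,0, 0.3,-0.1,1,0,0]' 20 | grep -E 'eef|force'
```

```text
eef_pos: [485.0, 37.7, 29.2]
force: [-0.4, 0.8, -2.8]
```

```bash
python3 -m inch '[0.3,-0.1,1,0,0, 0.3,-0.1,1,0,0]' 20 | grep -E 'eef|force'
```

```text
eef_pos: [484.9, 38.7, 29.2]
force: [-0.3, -0.8, -3.3]
```

```bash
cat > g.awk <<'E'
/eef|force/{print} /force/{gsub(/[\[\],]/," "); if($3< -2.2) bad=1} END{exit bad}
E
python3 -m inch '[0.3,-0.1,1,0,0, 0.3,-0.1,1,0,0]' 20 | awk -f g.awk && python3 -m inch '[0.3,-0.1,1,0,0, 0.3,-0.1,1,0,0]' 20 | awk -f g.awk && python3 -m inch '[0.3,-0.1,1,0,0, 0.3,-0.1,1,0,0]' 20 | awk -f g.awk && python3 -m inch '[0.3,-0.1,1,0,0, 0.3,-0.1,1,0,0]' 20 | awk -f g.awk && python3 -m inch '[0.3,-0.1,1,0,0, 0.3,-0.1,1,0,0]' 20 | awk -f g.awk && python3 -m inch '[0.3,-0.1,1,0,0, 0.3,-0.1,1,0,0]' 20 | awk -f g.awk
```

```text
eef_pos: [484.8, 39.7, 29.2]
force: [-0.5, -0.4, -3.2]
eef_pos: [484.7, 40.7, 29.2]
force: [0.2, -0.0, -3.2]
eef_pos: [484.6, 41.7, 29.2]
force: [-0.8, -0.5, -3.0]
eef_pos: [484.6, 42.7, 29.2]
force: [-0.7, -1.0, -3.0]
eef_pos: [484.5, 43.7, 29.2]
force: [0.9, 0.2, -3.2]
eef_pos: [484.3, 44.7, 29.2]
force: [1.5, -0.9, -2.1]
```

```bash
python3 -m inch '[0.3,-0.1,1,0,0, 0.3,-0.1,1,0,0]' 20 | awk -f g.awk && python3 -m inch '[0.3,-0.1,1,0,0, 0.3,-0.1,1,0,0]' 20 | awk -f g.awk && python3 -m inch '[0.3,-0.1,1,0,0, 0.3,-0.1,1,0,0]' 20 | awk -f g.awk && python3 -m inch '[0.3,-0.1,1,0,0, 0.3,-0.1,1,0,0]' 20 | awk -f g.awk && python3 -m inch '[0.3,-0.1,1,0,0, 0.3,-0.1,1,0,0]' 20 | awk -f g.awk && python3 -m inch '[0.3,-0.1,1,0,0, 0.3,-0.1,1,0,0]' 20 | awk -f g.awk
```

```text
eef_pos: [484.2, 45.7, 29.2]
force: [-0.4, 0.2, -3.1]
eef_pos: [484.1, 46.7, 29.2]
force: [0.4, 0.0, -3.1]
eef_pos: [484.1, 47.7, 29.2]
force: [0.2, -0.1, -2.3]
eef_pos: [483.9, 48.7, 29.2]
force: [-0.0, 0.6, -3.2]
eef_pos: [483.9, 49.3, 29.2]
force: [-0.6, -1.2, -3.2]
eef_pos: [483.8, 49.5, 29.3]
force: [1.5, -5.7, -1.0]
```

```bash
python3 -m inch '[0.3,0,0.5,0,0, 0.3,0,0.5,0,0, 0.3,0,0.5,0,0, 0.3,0,0.5,0,0]' 20
python3 - <<'E'
from h import *
t=cam('top');d=cam('side')
crop(d,190,140,330,260,5,'pics/s30.png')
E
```

```text
time: 38.38
eef_pos: [483.8, 49.5, 29.4]
orientation: [0.001, 0.998, 0.069, -0.0]
force: [1.3, -7.3, -1.0]
gripper_width: 0.39
```

View pics/s30.png

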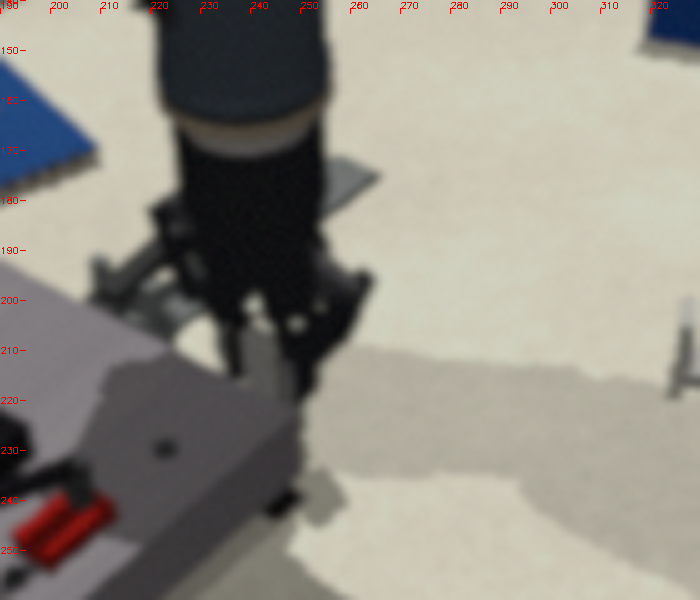

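```bash
python3 -m inch '[0.3,0,-1.3,-0.5,0, 0.3,0,-1.3,-1,0, 0.45,0,-1.3,-1,0, 0.6,0,-1.3,-1,0, 0.6,0,-1.3,-1,0]' 20; python3 -m inch '[0.6,0,-1,20,0, 0.6,2,-15,60,0, 0.6,4,-40,100,0, 0.6,40,-60,110,6, 0.6,80,-80,110,12]' 20;  python3 -m inch '[0.6,30,-20,0,0, 0.6,30,-20,0,0]' 20;python3 - <<'E'
from h import *
t=cam('top');d=cam('side')
crop(d,190,140,330,260,5,'pics/s31.png')
crop(t,230,120,345,235,6,'pics/t31.png')
E
```

```text
time: 39.1
eef_pos: [483.8, 50.2, 28.2]
orientation: [-0.0, 0.998, 0.07, 0.0]
force: [0.2, 0.1, 0.5]
gripper_width: 0.598
time: 39.72
eef_pos: [565.2, -30.8, 140.0]
orientation: [0.0, 0.985, 0.175, 0.001]
force: [0.6, -0.2, -0.1]
gripper_width: 0.597
time: 39.98
eef_pos: [595.2, -52.1, 137.7]
orientation: [0.0, 0.985, 0.172, 0.0]
force: [-1.2, 1.2, -0.7]
gripper_width: 0.602
```

View pics/s31.png

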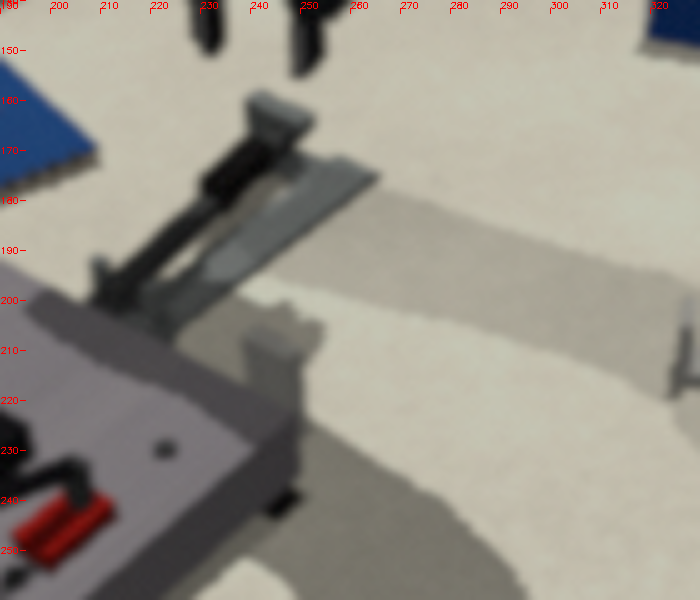

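View pics/t31.png

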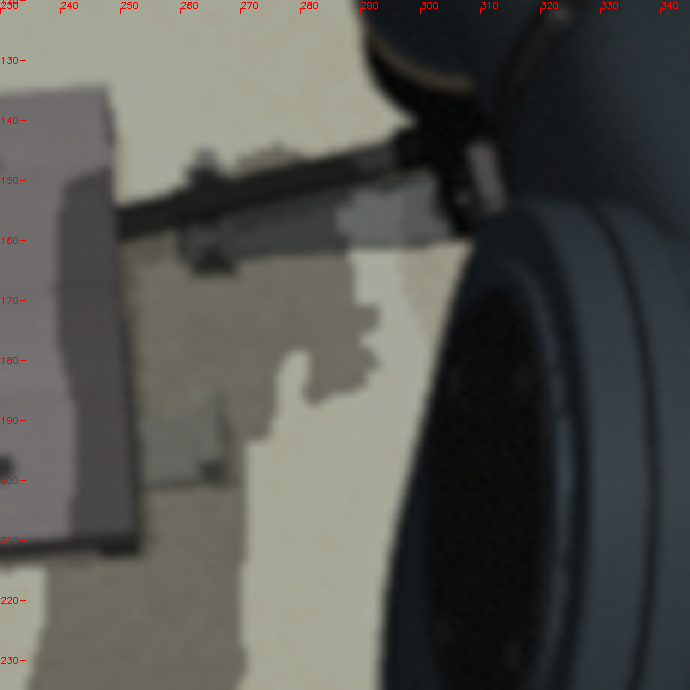

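```bash
python3 -m inch '[0.5,46,-15,0,-1, 0.5,46,-15,-30,-1, 0.5,46,-15,-60,-1, 0.5,46,-15,-60,-1]' 20
python3 - <<'E'
from h import *
d=cam('side')
crop(d,190,120,290,220,6,'pics/s32.png')
E
```

```text
time: 40.58
eef_pos: [637.3, -64.0, 76.4]
orientation: [-0.001, 0.986, 0.166, -0.002]
force: [0.4, 0.8, 0.7]
gripper_width: 0.495
```

View pics/s32.png

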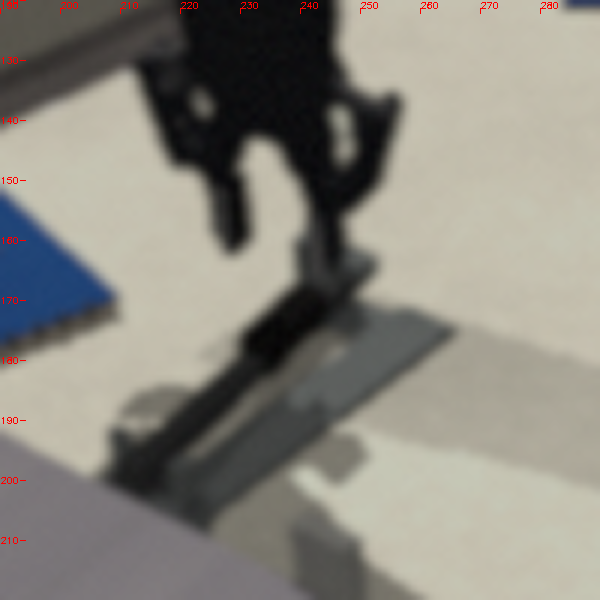

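Now x +4, y −3.5 and down to z 20, then grip.

```bash
python3 -m inch '[0.5,4,-3.5,-20,0, 0.5,4,-3.5,-40,0, 0.5,4,-3.5,-50,0, 0.5,4,-3.5,-56,0, 0.5,4,-3.5,-56,0]' 20
python3 - <<'E'
from h import *
d=cam('side')
crop(d,190,120,290,220,6,'pics/s33.png')
E
```

```text
time: 41.25
eef_pos: [643.6, -68.6, 21.9]
orientation: [-0.0, 0.986, 0.165, -0.0]
force: [-0.0, -0.5, -0.7]
gripper_width: 0.5
```

View pics/s33.png

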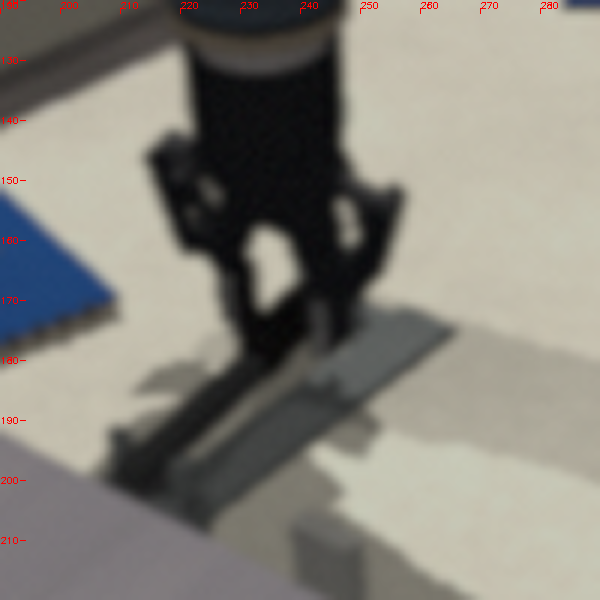

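```bash
python3 -m inch '[0.1,-0.5,0,-1,0, 0.1,-0.5,0,-1,0, 0.1,-0.5,0,-1,0, 0.1,-0.5,0,-1,0, 0.1,-0.5,0,-1,0]' 60;  python3 -m inch '[0.1,0,0,-1,0, 0.1,0,0,-2,0, 0.1,0,0,-3,0, 0.1,0,0,-4,0, 0.1,0,0,-4,0]' 60
```

```text
time: 41.92
eef_pos: [643.8, -68.6, 21.8]
orientation: [0.0, 0.986, 0.165, 0.001]
force: [0.1, 0.2, 5.3]
gripper_width: 0.218
time: 42.55
eef_pos: [644.2, -68.5, 18.8]
orientation: [0.0, 0.986, 0.165, 0.001]
force: [-1.8, -1.6, 16.4]
gripper_width: 0.222
```

```bash
python3 -m inch '[0.1,0,0,-1,0, 0.1,0,0,-2,0, 0.1,0,0,-2,0]' 60;  python3 -m inch '[0.1,-4,-1,0,-1.8, 0.1,-8,-2,0,-3.6, 0.1,-12,-3.3,0,-5.5, 0.1,-12,-3.3,0,-5.5]' 60
```

```text
time: 42.92
eef_pos: [644.3, -68.6, 16.8]
orientation: [0.0, 0.986, 0.165, 0.001]
force: [-1.9, -0.8, 14.8]
gripper_width: 0.22
time: 43.42
eef_pos: [632.5, -72.3, 16.8]
orientation: [0.001, 0.993, 0.117, 0.001]
force: [-1.2, -2.3, 13.0]
gripper_width: 0.223
```

```bash
python3 -m inch '[0.1,-4,-0.8,0,-1.8, 0.1,-8,-1.6,0,-3.6, 0.1,-12,-2.5,0,-5.5, 0.1,-14,-2.5,0,-5.5, 0.1,-14,-2.5,0,-5.5]' 60
python3 - <<'E'
from h import *
t=cam('top');d=cam('side')
crop(d,190,140,290,260,6,'pics/s34.png')
E
```

```text
time: 44.05
eef_pos: [618.9, -75.1, 16.8]
orientation: [0.001, 0.998, 0.07, 0.002]
force: [-0.6, -3.4, 12.2]
gripper_width: 0.219
```

View pics/s34.png

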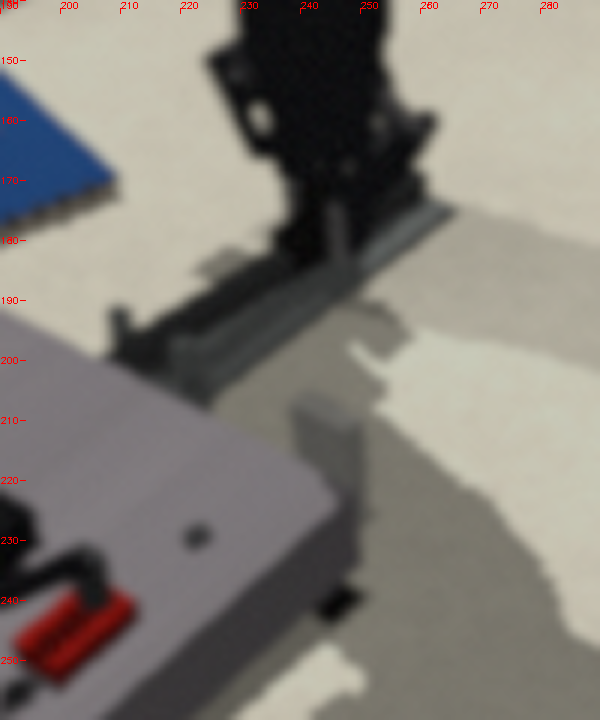

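```bash
python3 -m inch '[0.1,0,0,1.5,0, 0.1,0,0,3,0, 0.1,0,0,4.5,0, 0.1,0,0,6,0, 0.1,0,0,7.5,0]' 60;python3 -m inch '[0.1,0,0,1.5,0, 0.1,0,0,3,0, 0.1,0,0,4.5,0, 0.1,0,0,6,0, 0.1,0,0,7.5,0]' 60; python3 -m inch '[0.1,0,0,1.5,0, 0.1,0,0,3,0, 0.1,0,0,4.5,0, 0.1,0,0,4.5,0]' 60
```

```text
time: 44.78
eef_pos: [617.2, -75.3, 22.7]
orientation: [0.0, 0.998, 0.069, -0.0]
force: [0.4, -1.8, 4.4]
gripper_width: 0.221
time: 45.4
eef_pos: [616.7, -74.3, 29.8]
orientation: [-0.0, 0.998, 0.069, -0.001]
force: [1.6, -2.8, -5.2]
gripper_width: 0.222
time: 45.9
eef_pos: [616.9, -73.6, 34.6]
orientation: [-0.0, 0.998, 0.07, -0.0]
force: [-1.2, 2.5, -5.7]
gripper_width: 0.224
```

```bash
python3 - <<'E'
from h import *
t=cam('top');d=cam('side')
crop(d,190,140,290,260,6,'pics/s35.png')
E
python3 -m inch '[0.1,0.7,-5,1,0, 0.1,1.3,-10,2,0, 0.1,2,-15,2,0, 0.1,2.6,-20,2,0, 0.1,2.6,-20,2,0]' 60
```

```text
time: 46.62
eef_pos: [620.0, -95.9, 36.8]
orientation: [0.001, 0.998, 0.069, 0.0]
force: [-0.1, -2.1, -4.4]
gripper_width: 0.222
```

View pics/s35.png

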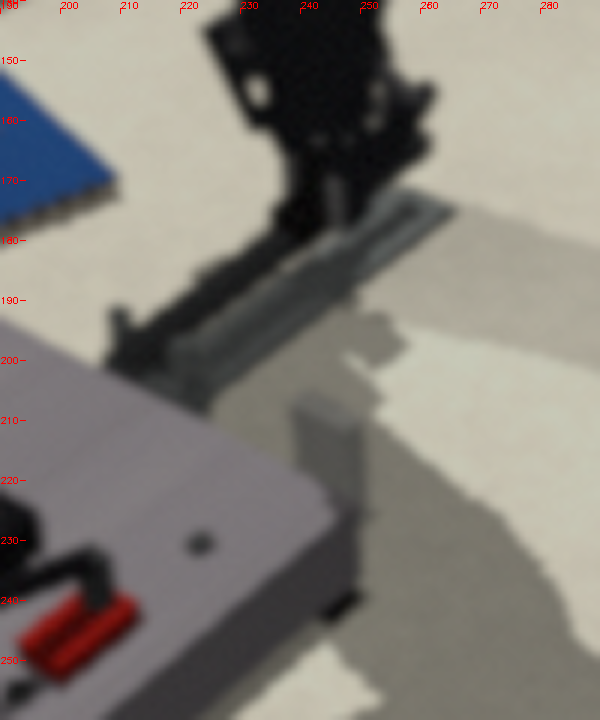

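```bash
python3 -m inch '[0.1,0.7,-6,1,0, 0.1,1.4,-11,1,0, 0.1,2.2,-17,1,0, 0.1,2.9,-22,1,0, 0.1,2.9,-22,1,0]' 60
python3 - <<'E'
from h import *
t=cam('top');d=cam('side')
crop(d,190,140,290,260,6,'pics/s36.png')
crop(t,230,120,345,235,6,'pics/t36.png')
E
```

```text
time: 47.25
eef_pos: [622.9, -117.4, 37.9]
orientation: [0.0, 0.998, 0.069, 0.0]
force: [-0.8, -1.1, -2.0]
gripper_width: 0.225
```

View pics/s36.png

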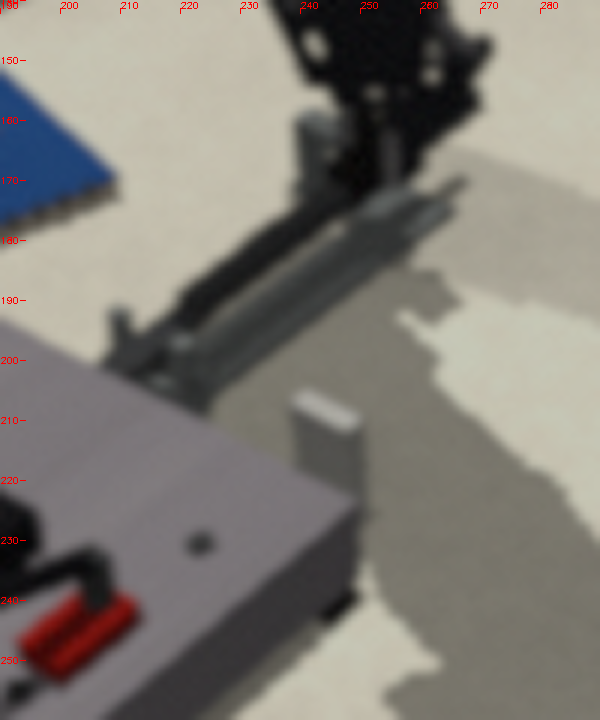

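View pics/t36.png

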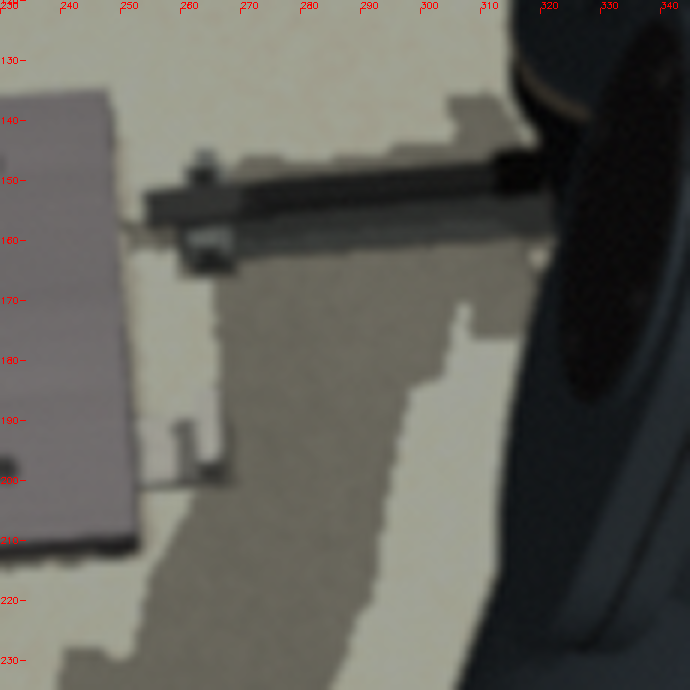

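```bash
python3 -m inch '[0.1,-1.5,-1,10,0, 0.1,-1.5,-2,30,0, 0.1,-1.5,-3,55,0, 0.1,-30,-40,60,0, 0.1,-60,-76,60,0]' 60;python3 -m inch '[0.1,-33,-37,0,0, 0.1,-33,-37,-25,0, 0.1,-33,-37,-50,0, 0.1,-33,-37,-60,0, 0.1,-33,-37,-60,0]' 60
python3 - <<'E'
from h import *
t=cam('top');d=cam('side')
crop(d,190,100,350,260,5,'pics/s37.png')
E
```

```text
time: 47.98
eef_pos: [562.7, -192.9, 99.1]
orientation: [0.0, 0.998, 0.07, 0.001]
force: [-0.5, -2.6, -3.9]
gripper_width: 0.224
time: 48.6
eef_pos: [529.7, -229.1, 37.7]
orientation: [-0.0, 0.998, 0.07, -0.0]
force: [-0.3, 0.2, -2.7]
gripper_width: 0.222
```

View pics/s37.png

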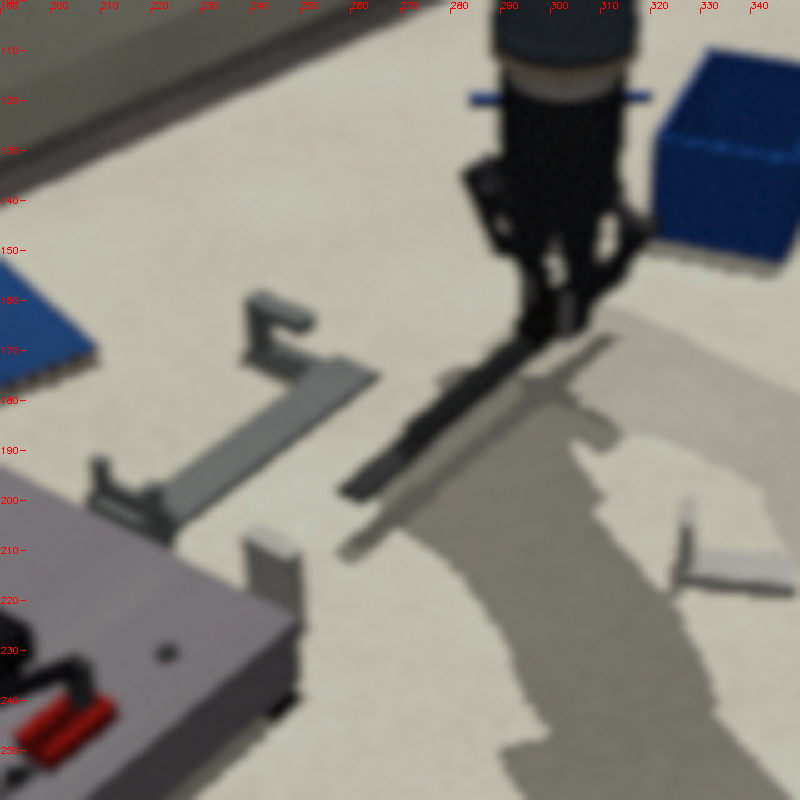

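```bash
python3 -m inch '[0.1,0,0,-12,0, 0.1,0,0,-22,0, 0.1,0,0,-30,0, 0.1,0,0,-30,0]' 60;python3 -m inch '[0.1,0,0,-2,0, 0.1,0,0,-4,0, 0.1,0,0,-4,0]' 20
```

```text
time: 49.2
eef_pos: [529.2, -229.3, 6.8]
orientation: [-0.0, 0.998, 0.07, -0.001]
force: [0.4, -0.4, -3.4]
gripper_width: 0.223
time: 49.58
eef_pos: [529.8, -229.5, 3.8]
orientation: [0.0, 0.998, 0.069, 0.0]
force: [-0.4, 0.2, -3.5]
gripper_width: 0.22
```

Still just above the bench, so I'll loosen gradually and open.

```bash
python3 -m inch '[0.21,0,0,-0.5,0, 0.225,0,0,-0.5,0, 0.232,0,0,-0.5,0, 0.24,0,0,-0.5,0, 0.3,0,0,-0.5,0]' 20;python3 -m inch '[0.6,0,0,0,0, 0.6,0,0,0,0, 0.6,0,0,40,0, 0.6,0,0,100,0, 0.6,0,-60,150,0]' 20;python3 -m inch '[0.6,-60,-60,0,0, 0.6,-120,-120,0,0, 0.6,-120,-120,0,0]' 20
python3 - <<'E'
from h import *
t=cam('top');d=cam('side')
crop(d,150,120,350,270,4,'pics/s38.png')
crop(t,150,120,350,245,4,'pics/t38.png')
E
```

```text
time: 50.2
eef_pos: [530.0, -229.5, 3.5]
orientation: [0.0, 0.998, 0.07, 0.0]
force: [-0.4, -0.1, 0.1]
gripper_width: 0.297
time: 50.82
eef_pos: [531.6, -273.9, 146.2]
orientation: [-0.001, 0.997, 0.073, 0.001]
force: [1.2, -1.5, -0.1]
gripper_width: 0.598
time: 51.2
eef_pos: [407.1, -399.7, 143.4]
orientation: [0.0, 0.998, 0.068, -0.0]
force: [1.0, -0.2, -0.2]
gripper_width: 0.601
```

View pics/s38.png

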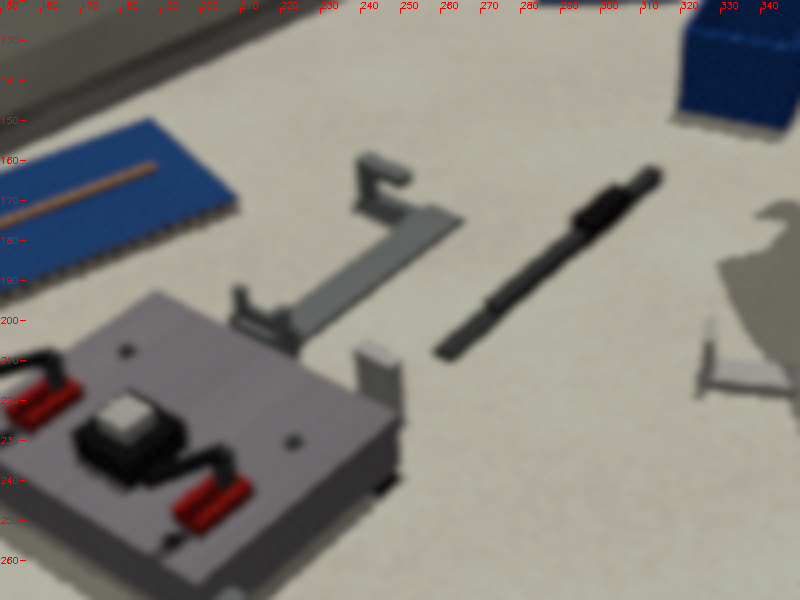

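View pics/t38.png

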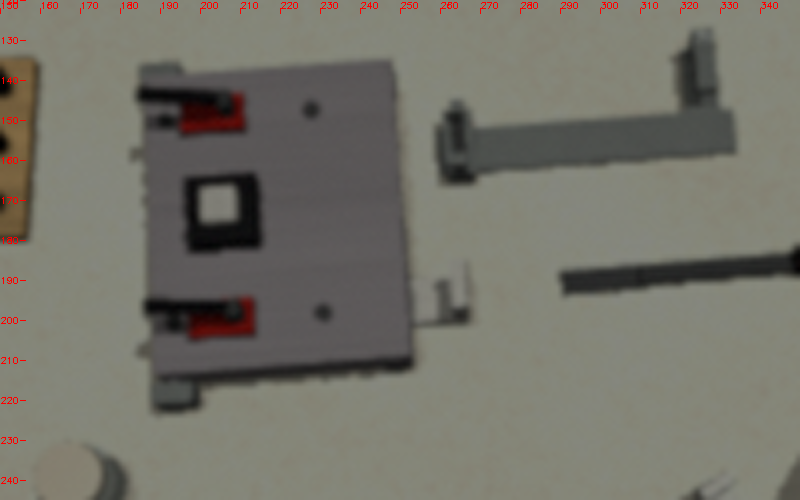

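Run:
```python
from h import *
d=cam('side');t=cam('top')
def fr(p): q=p-O; c,s=np.cos(YAW),np.sin(YAW); return np.round([c*q[0]+s*q[1],-s*q[0]+c*q[1],p[2]],1)
print('tab top mid side',fr(onz(d,244.8,207.5,60)),'bar tip',fr(onz(d,258.5,208,3)),fr(onz(t,290,191,3)))
for z in(52,55,58,61,64): print(z,fr(onz(d,249.3,223,z)))
s=manip.get_state();print(s['time'],s['force'],s['dq'].round(3))
crop(d,220,190,270,250,10,'pics/s39.png')
```

```text
tab top mid side [-38.1  60.6  60. ] bar tip [-109.7   46.2    3. ] [-112.9   50.7    3. ]
52 [ -4.9 103.6  52. ]
55 [ -2.4 105.9  55. ]
58 [1.000e-01 1.081e+02 5.800e+01]
61 [  2.5 110.4  61. ]
64 [  5.  112.7  64. ]
51.4 [-0.02017042  0.79718925  1.15990316] [-0.04   0.002 -0.029 -0.001 -0.005 -0.002 -0.007]
```

View pics/s39.png

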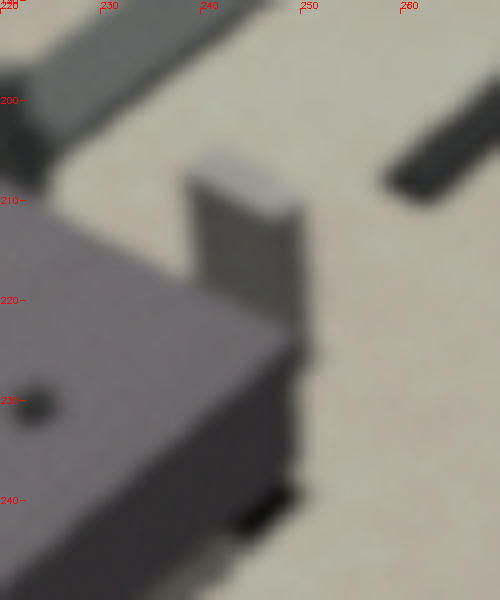

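The front corner fits z 58 at frame (0,108), so the bed is level. The shim's nose is about 48 mm in, and the bar lies flat about 110 mm in front of the edge. Handing in.

```bash
python3 -m inch '[0.6,0,0,0,0, 0.6,0,0,0,0, 0.6,0,0,0,0]' 20; python3 -c "
from station import manip
print(manip.close_job())"
```

```text
time: 51.78
eef_pos: [410.5, -396.8, 143.2]
orientation: [-0.0, 0.998, 0.07, 0.0]
force: [-0.1, 0.3, -0.1]
gripper_width: 0.605
the job is handed in; nothing more can be done
None
```

The job is done and handed in at 51.8 s of the 72 s allowed; the system gave no verdict.

**What I did:**
- I levered the bed up with the bar over the stand and parked its tail under the hook.
- I slid the shim in until it met the stop rail, pressed it there at about 7 N, then let go.
- I unhooked the bar, eased the bed down onto the shim, drew the bar out and laid it on the bench.

**Last checks, from the images:**
- **Bed:** its front corner fits a height of 58 mm, which is level. I can't measure the angle to the last 2 mm.
- **Shim:** its nose is about 48–50 mm in under the edge.
- **Bar:** it lies flat and off the stand, with its tip about 110 mm in front of the edge.
- **Bystanders:** the arm never came near them, but I did not measure their positions again at the end.

**What went less well:**
- On the first try I had the stand about 6 mm off. The bar rested on a cheek and its tip bumped the front of the bed with about 25 N. I recentred it from the images and it then went in freely.
- I set the shim down once with about 47 N on the bench while it was still outside the bed, and eased that off straight away.

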